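# Set out two power boards for soldering

### The arm

A 6-joint arm with a two-finger parallel gripper is mounted at the origin on the work surface. World frame = base frame: x ahead of the robot, y to its left, z up, the work surface at z = 0. Lengths are in m, angles in rad, forces in N, time in s.
With the tool pointing down it reaches from about 0.225 to 0.875 m from the base axis. Payload 3.4 kg.
Tool frame: the origin (TCP) lies on the centre line of the jaws, within the pads' length; the fingertips stand 22 mm ahead of it and the grasp point (between the pads) lies 3 mm ahead of it; z points along the fingers, y is the line along which they close (so a half turn about z gives the same grasp; the last joint's range is limited). The gripper opens to 85 mm and grips with 20 to 120 N. Pads are 22 mm wide; open, the fingers measure 114 mm over their backs; the gripper's body (76 mm by 85 mm) begins 54 mm behind the grasp point. The pads swing forward as they close: fully open they stand 13 mm farther back than shut.
Start: joints at [0.997, 0.276, 1.505, -0, 1.361, -0.121], TCP at [0.252, 0.517, 0.253] pointing down, gripper open.
Joint ranges: [-2.89, 2.89], [-0.75, 2.08], [0.22, 2.7], [-1.18, 4.32], [0.11, 2.71], [-2.7, 2.7]. Speed limits (rad/s): [2.57, 2.57, 3.14, 3.14, 3.14, 3.14].

### API

Orientations are given as [roll, pitch, yaw] about the fixed x, y, z axes, in that order (R = Rz(yaw) Ry(pitch) Rx(roll)).
In Python, from station import bot, snapshot, camera_info, hand_in gives the robot as it stands.
- The arm moves only by the tool move_arm, never from a script. Its argument "series" is a list of rows, each a list of 3 entries, a list of its own where there are three numbers: the shift along the tool's x, y, z in m, then the turn, a rotation vector about the tool's x, y, z in degrees, then the closure, from 0 (fully open) to 1 (shut). In form: [[[tx, ty, tz], [rx, ry, rz], jaw], ...]. A call has 1 to 12 rows; each row is the pose to reach, as a shift and turn from the pose commanded when the call began, along the tool's axes at that moment; what a row does not reach only later rows make up. A row lasts 1/10 s, in which the tool goes at most 50 mm and 8.59 degrees, less where a joint would pass 70% of its speed; a pose out of reach is approached as far as the arm can. A call with a gripper value outside its range is refused whole. The fingers move at their own pace and stop on an object; "grip_force" is the grip in N (left out, the last holds). Time passes only in rows, so rows that repeat a pose let the fingers close. It gives the time, the measured TCP pose, the force, the opening and the grip force at its end, in the units of the state.
- bot.sense(): the state, without advancing time (a new reading comes with each control period).
- snapshot(name): name is "scene" or "top" or "wrist"; returns the picture (400x640x3 uint8, red, green, blue); there is no depth.
- camera_info(name): a dict with "fx", "fy", "cx", "cy" (pixels), "k1" (the pictures are not rectified: a ray, as slopes to the right and down, at radius r is drawn at 1 + k1 r^2 times it, then the intrinsics apply), "rvec" (rotation vector, rad) and "tvec" (3), from world to camera coordinates, as OpenCV has them; the wrist camera has in their place "tool_from_camera" (4x4, takes a point from camera to tool coordinates, whose origin is the TCP and whose axes are the flange's). Camera axes: x right, y down, z forward; pixel columns grow to the right and rows downward; lengths in m; the calibration is good to about 2 mm. A picture is of the moment at which its call begins: read the wrist's pose just before it. camera_info takes no time and is no camera call.
- hand_in(): hands the job in; it is judged then, once.
The state is a dict: "t": time; "joint_positions": joint angles; "dq": joint speeds; "tau": joint torques, N m; "eef_pos": TCP position; "orientation": TCP orientation; "wrist_force": force on the tool from outside, world axes, zero at the start; "torque": the same for the moment, N m; "finger_gap": finger opening in m; "grasp_force": force on a finger pad.
Only numpy, scipy, OpenCV 4.12 (cv2) and the standard library are available. Lean on these libraries where they do the work, as an engineer would, in place of code of your own. Each camera call takes 0.05 s, during which the arm holds its last target. There are 200 camera calls.

### The job

Set the loose parts out on the two circuit boards for soldering, left and right as seen from the robot: seat the lowest fuse of the sloping track in the brass clips of the fuse board and let the other fuses roll down to the stop; put the black relay squarely on the printed outline to the left of those clips and the finned heat sink squarely on top of the relay; stand the capacitor upright on the printed circle between the transformer and the terminal block of the other board. Set parts down rather than dropping them, and leave the small blue flux bottle where it stands.

Things in the scene. Friction and masses are not known exactly. Their poses are not given: they have to be found in the camera images.
- fuse_board: fixed green board 124 x 204 mm, top 6 mm up; origin: underside centre; x away from the robot, y left (yaw within 0.15). Over the origin brass V clips (45 degrees, self-centring, 38 x 38 mm, 32 mm high) hold a fuse along x, its axis at z = 30 mm, its ends overhanging 10 mm. Equal white outlines 56 (x) x 42 mm centred at x = 0, y = +68 mm (left: the relay's) and -68 mm (right: stays empty)
- supply_board: fixed green board 124 x 204 mm, top 6 mm up; origin: underside centre; x away from the robot, y left (yaw within 0.15). Transformer (steel and copper, 50 x 44 mm, top at z = 38 mm) at y = +60 mm, long grey terminal block (60 x 18 mm, top at 24 mm) at y = -47 mm. The white circle (38 mm) for the capacitor is centred on the origin; gap free from y = -38 to 38 mm, open fore and aft
- track: fixed aluminium gravity track, base 140 x 50 mm; origin: underside centre; x up the 0.2 rad slope, away from the robot (yaw within 0.25). Fuses lie across it along y; centres at x, z = -46, 33 (at the stop); -25, 37; -3, 42 mm. Deck and stop 40 mm wide, so fuse ends overhang 9 mm; side guides (y = 30 to 33 mm) begin at x = -15 mm: grip the lowest fuse by its ends, lift straight up
- fuse_1: cartridge fuse, a cylinder 22 mm in diameter and 58 mm long, white ceramic with 12 mm steel end caps, 50 g; origin at its centre, its y axis is the cylinder's axis (x and z turn as it rolls). At the start it lies across the track as number 1 from the low end, against the stop: the one to take
- fuse_2: cartridge fuse, a cylinder 22 mm in diameter and 58 mm long, white ceramic with 12 mm steel end caps, 50 g; origin at its centre, its y axis is the cylinder's axis (x and z turn as it rolls). At the start it lies across the track as number 2 from the low end; it rolls to the stop when the first is taken
- fuse_3: cartridge fuse, a cylinder 22 mm in diameter and 58 mm long, white ceramic with 12 mm steel end caps, 50 g; origin at its centre, its y axis is the cylinder's axis (x and z turn as it rolls). At the start it lies across the track as number 3 from the low end; it rolls down one place behind the second
- relay: plain black relay block with four flat screw heads on top, 50 (x) x 36 (y) x 26 mm high, about 90 g; origin at the centre of its underside. Starts on the bench in front of the boards, yaw within 0.7 rad
- heat_sink: finned aluminium heat sink, 44 (x, along the fins) x 36 (y) x 30 mm high, about 80 g, fins upward; origin at the centre of its underside. Starts on the bench in front of the boards, yaw within 0.7 rad. Can be gripped like a solid block
- capacitor: dark upright cylindrical capacitor with an aluminium top marked with a cross, 30 mm in diameter, 45 mm high, about 50 g; origin at the centre of its underside, z up. Starts standing on the bench in front of the boards
- flux_bottle: small blue bottle with a white cap, 34 mm in diameter, 66 mm high; origin at the centre of its underside. Stands on the bench among the loose parts; not to be moved

How it is judged:
By the outcome, as a careful person would: the job done as asked, in the order asked, and still so for the second after the job is handed in, with the robot touching nothing.
It also fails if it takes over 93 s, if anything falls off the work surface, if the arm or the gripper's body presses on something with over 40 N, if the wrist force passes 120 N, or if a joint passes its speed limit or range.

## Working session

There is one attempt and no reset: what is moved stays moved. The work goes in short steps, Python scripts to look and compute and a tool call to move; the robot and the scene stay as the last step left them, time stands still between calls to the robot, and variables do not carry over. Pictures are saved under pics/ and viewed, at most 14 in all, crops included, and the job is handed in when it is done.

Besides the shell and the picture viewer there is one more tool, called after "Emit:" as name(argument=value, ...) on one line, values as JSON. move_arm: Moves the arm, as the interface text tells. Its arguments: {"type":"object","properties":{"series":{"type":"array","items":{"type":"array"}},"grip_force":{"type":"number"}},"required":["series"]}

```bash
ls; mkdir -p pics; python3 - <<'E'
from station import bot, snapshot, camera_info
import cv2
print(bot.sense())
for n in("scene","top","wrist"):
    print(n,camera_info(n))
for n in("scene","top"):
    cv2.imwrite(f"pics/{n}0.png",cv2.resize(snapshot(n)[:,:,::-1],(800,500)))
    
E
```

```text
pics
{'t': 0.0, 'joint_positions': array([ 9.97014248e-01,  2.76573487e-01,  1.50617426e+00,  2.47172197e-06,
        1.36069176e+00, -1.20990940e-01]), 'dq': array([ 0.00142076,  0.00099794,  0.00076161,  0.00040925,  0.0002392 ,
       -0.00013238]), 'tau': array([ 1.68865281e-03, -4.16781199e+01, -2.45800030e+01, -2.51781184e-04,
        1.10724391e-02, -3.25037934e-05]), 'eef_pos': array([0.25127086, 0.51662731, 0.25243556]), 'orientation': array([-3.13975960e+00, -2.25305845e-04,  2.68880079e+00]), 'wrist_force': array([ 0.05963047, -0.26264256,  0.31579265]), 'torque': array([-0.02514651,  0.03090873,  0.00810926]), 'grasp_force': 0.0, 'finger_gap': 0.08532368447784659}
scene {'fx': 465.7562794364771, 'fy': 465.7562794364771, 'cx': 327.01657504297395, 'cy': 192.39023895772684, 'k1': -0.010411727005387637, 'rvec': array([ 0.78841924,  2.45765338, -1.20034689]), 'tvec': array([ 0.43129326, -0.13819466,  1.27295499])}
top {'fx': 398.77033477578567, 'fy': 398.77033477578567, 'cx': 317.9047931628035, 'cy': 196.36696498291124, 'k1': -0.07947556516150192, 'rvec': array([ 2.14000846, -2.08359897,  0.16917001]), 'tvec': array([0.00130573, 0.52005701, 0.67615241])}
wrist {'fx': 348.0918711656113, 'fy': 348.0918711656113, 'cx': 317.48920312067884, 'cy': 202.4849553052804, 'k1': -0.01777523054993383, 'tool_from_camera': array([[ 5.44977678e-04, -9.49334921e-01, -3.14265670e-01,
         8.09472593e-02],
       [ 9.99999231e-01,  8.67488784e-04, -8.86384240e-04,
         1.34457713e-03],
       [ 1.11409746e-03, -3.14264945e-01,  9.49334663e-01,
        -1.20966456e-01],
       [ 0.00000000e+00,  0.00000000e+00,  0.00000000e+00,
         1.00000000e+00]])}
```

View pics/top0.png

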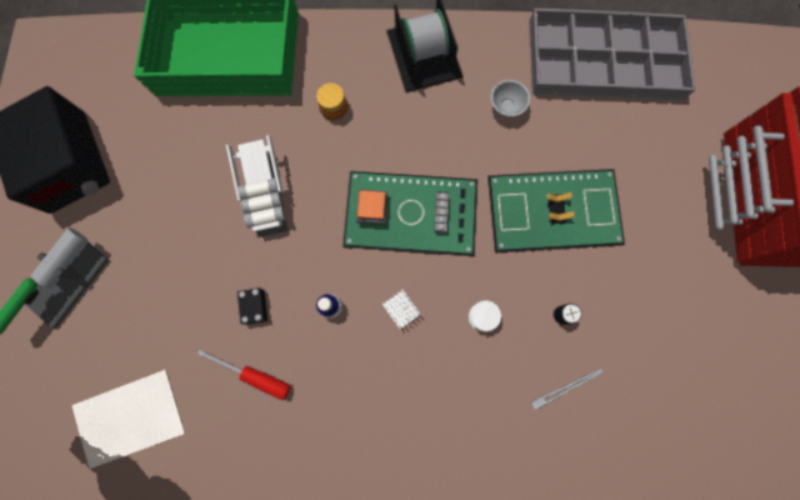

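View pics/scene0.png

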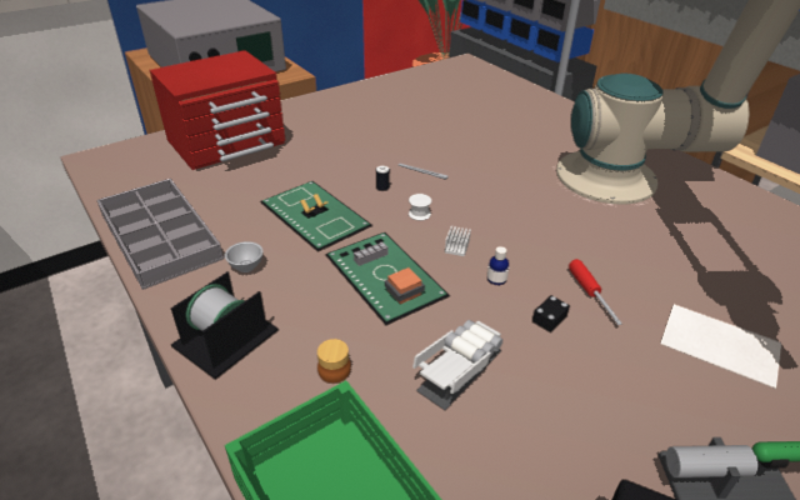

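The top view (800 px scale) shows the supply board at (411,212), the fuse board at (556,210) and the track at (257,190) with its low end down. The relay is at (252,306), the bottle at (329,306), the heat sink at (402,310), a white spool at (485,316) and the capacitor at (568,314). The scene view agrees with this.

```bash
cat > h.py <<'E'
import numpy as np, cv2
from scipy.spatial.transform import Rotation as R
from station import bot, snapshot, camera_info
def tool(s=None):
    s=s or bot.sense(); T=np.eye(4); T[:3,:3]=R.from_euler('xyz',s['orientation']).as_matrix(); T[:3,3]=s['eef_pos']; return T
def cam(name,T=None):
    c=camera_info(name)
    if name=='wrist': M=T@c['tool_from_camera']
    else:
        M=np.eye(4); r=R.from_rotvec(c['rvec']).as_matrix(); M[:3,:3]=r.T; M[:3,3]=-r.T@c['tvec']
    return c,M   # M: world from camera
def p2w(name,uv,z,T=None):
    c,M=cam(name,T); K=np.array([[c['fx'],0,c['cx']],[0,c['fy'],c['cy']],[0,0,1]])
    uv=np.array(uv,float).reshape(-1,1,2)
    n=cv2.undistortPoints(uv,K,np.array([c['k1'],0,0,0]))[:,0]
    d=np.c_[n,np.ones(len(n))]@M[:3,:3].T
    z=np.broadcast_to(z,len(d)); return M[:3,3]+d*((z-M[2,3])/d[:,2])[:,None]
def w2p(name,P,T=None):
    c,M=cam(name,T); K=np.array([[c['fx'],0,c['cx']],[0,c['fy'],c['cy']],[0,0,1.]])
    W=np.linalg.inv(M); return cv2.projectPoints(np.array(P,float).reshape(-1,1,3),cv2.Rodrigues(W[:3,:3])[0],W[:3,3],K,np.array([c['k1'],0,0,0.]))[0][:,0]
def go(T,xyz,yaw):
    """tool shift (mm) and turn (deg) from pose T to a tool-down pose with tool y axis at angle yaw (mod pi)"""
    cur=T[:3,:3]; best=None
    for k in (0,1):
        y=np.array([np.cos(yaw+k*np.pi),np.sin(yaw+k*np.pi),0]); z=np.array([0,0,-1.]); x=np.cross(y,z)
        rv=R.from_matrix(cur.T@np.c_[x,y,z]).as_rotvec(degrees=True)
        if best is None or np.linalg.norm(rv)<np.linalg.norm(best): best=rv
    return np.round(cur.T@(np.array(xyz)-T[:3,3])*1000,1),np.round(best,1)
E
python3 - <<'E'
from h import *
s=bot.sense();T=tool(s);print(T.round(3), cam('top')[1][:3,3])
n=dict(fb=(556,210,.006),sb=(411,212,.006),fuse1=(265,221,.033),fuse2=(263,204,.037),fuse3=(260,188,.042),relay=(252,306,.026),bottle=(329,304,.066),hs=(402,310,.03),cap=(571,314,.045))
for k,v in n.items(): print(k,p2w('top',(v[0]/1.25,v[1]/1.25),v[2])[0].round(4))
E
```

```text
[[-0.899  0.438 -0.001  0.251]
 [ 0.438  0.899 -0.001  0.517]
 [ 0.    -0.002 -1.     0.253]
 [ 0.     0.     0.     1.   ]] [ 0.38609798 -0.00551182  0.76061886]
fb [ 0.5903 -0.2299  0.006 ]
sb [ 0.5815 -0.0033  0.006 ]
fuse1 [0.5556 0.2178 0.033 ]
fuse2 [0.5812 0.2218 0.037 ]
fuse3 [0.6049 0.227  0.042 ]
relay [0.4271 0.2296 0.026 ]
bottle [0.4311 0.1077 0.066 ]
hs [0.4278 0.0062 0.03  ]
cap [ 0.427  -0.2356  0.045 ]
```

```bash
python3 - <<'E'
from h import *
print(go(tool(),(.56,.215,.25),np.pi/2+.18))
E
```

```text
(array([-409.6, -136.2,    2.6]), array([ -0.1,  -0. , -36.3]))
```

Emit:
move_arm(series=[[[-0.045, -0.015, 0], [0, 0, -4], 0], [[-0.09, -0.03, 0], [0, 0, -8], 0], [[-0.135, -0.045, 0], [0, 0, -12], 0], [[-0.18, -0.06, 0], [0, 0, -16], 0], [[-0.225, -0.075, 0], [0, 0, -20], 0], [[-0.27, -0.09, 0], [0, 0, -24], 0], [[-0.315, -0.105, 0], [0, 0, -28], 0], [[-0.36, -0.12, 0], [0, 0, -32], 0], [[-0.395, -0.13, 0], [0, 0, -36], 0], [[-0.41, -0.136, 0.003], [0, 0, -36], 0], [[-0.41, -0.136, 0.003], [0, 0, -36], 0], [[-0.41, -0.136, 0.003], [0, 0, -36], 0]])

```text
t: 1.3
eef_pos: [0.5595, 0.2161, 0.2497]
orientation: [3.14, -0.002, -2.967]
wrist_force: [-0.3, 0.7, -0.6]
finger_gap: 0.0853
grasp_force: 0.0
```

```bash
python3 - <<'E'
from h import *
s=bot.sense();T=tool(s);im=snapshot('wrist');print(s['t'],s['eef_pos'],s['orientation'],bot.sense()['eef_pos'],abs(s['dq']).max())
np.savez('w1.npz',im=im,T=T)
cv2.imwrite('pics/w1.png',im[:,:,::-1])
E
```

```text
1.3 [0.55954954 0.21605657 0.24970082] [ 3.14040260e+00 -2.30266078e-03 -2.96680570e+00] [0.55934777 0.2164922  0.25005932] 0.02281468269091714
```

View pics/w1.png

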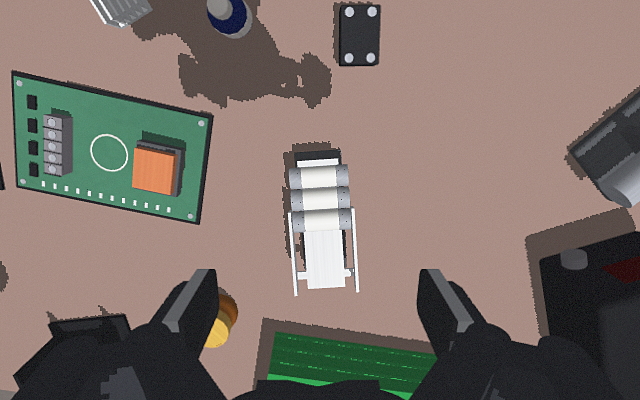

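The wrist view shows the fuse track in the middle: fuse 1 around (320,177), fuse 2 (319,198), fuse 3 (320,219). The relay is at (359,35), the supply board is at left with its circle at (109,152), and the bottle is at (229,14).

```bash
cat >> h.py <<'E'
def green(im):
    h=cv2.cvtColor(im,cv2.COLOR_RGB2HSV); return ((h[...,0]>65)&(h[...,0]<90)&(h[...,1]>90)&(h[...,2]>50)).astype(np.uint8)
def quads(im,amin=3000):
    """4-corner fits to green blobs"""
    out=[]
    m=cv2.morphologyEx(green(im),cv2.MORPH_CLOSE,np.ones((5,5)))
    for c in cv2.findContours(m,cv2.RETR_EXTERNAL,cv2.CHAIN_APPROX_NONE)[0]:
        if cv2.contourArea(c)>amin:
            h=cv2.convexHull(c); out.append(cv2.approxPolyDP(h,0.03*cv2.arcLength(h,True),True)[:,0])
    return out
def crop(im,x0,y0,w,h,k): return cv2.resize(im[y0:y0+h,x0:x0+w,::-1],None,fx=k,fy=k,interpolation=cv2.INTER_CUBIC)
E
python3 - <<'E'
from h import *
d=np.load('w1.npz');im,T=d['im'],d['T']
for q in quads(im):
    w=p2w('wrist',q,.006,T); print(q.tolist(),'\n',w.round(4),w.mean(0).round(4),[round(float(np.linalg.norm(w[i]-w[i-1])),4) for i in range(len(w))])
for q in quads(snapshot('top'),2000):
    w=p2w('top',q,.006,T); print('top',w.round(4).tolist(),w.mean(0).round(4),[round(float(np.linalg.norm(w[i]-w[i-1])),4) for i in range(len(w))])
print(p2w('wrist',[(109,152.5)],.006,T))
a=crop(im,280,140,90,75,8)[:,:400*2];b=crop(im,325,0,70,75,8)
cv2.imwrite('pics/w1c.png',a); 
print(p2w('wrist',[(347,12),(372,12),(377,58),(348,58)],.026,T).round(4))
E
```

```text
[[267, 379], [276, 332], [437, 358], [410, 399]] 
 [[0.8536 0.2012 0.006 ]
 [0.7767 0.2027 0.006 ]
 [0.7812 0.4146 0.006 ]
 [0.8546 0.398  0.006 ]] [0.8165 0.3041 0.006 ] [0.1968, 0.0769, 0.2119, 0.0753]
[[13, 77], [207, 118], [195, 220], [18, 185]] 
 [[ 0.5214 -0.0988  0.006 ]
 [ 0.5285  0.0969  0.006 ]
 [ 0.6429  0.0923  0.006 ]
 [ 0.6359 -0.1034  0.006 ]] [ 0.5822 -0.0032  0.006 ] [0.1145, 0.1958, 0.1144, 0.1958]
top [[0.6422, 0.0912, 0.006], [0.6339, -0.1011, 0.006], [0.5216, -0.0972, 0.006], [0.5286, 0.0956, 0.006]] [ 0.5816 -0.0029  0.006 ] [0.1137, 0.1925, 0.1124, 0.1929]
top [[0.6567, -0.3215, 0.006], [0.543, -0.3309, 0.006], [0.5265, -0.1376, 0.006], [0.6408, -0.1288, 0.006]] [ 0.5917 -0.2297  0.006 ] [0.1933, 0.1141, 0.1941, 0.1147]
top [[0.9461, 0.2074, 0.006], [0.7802, 0.2046, 0.006], [0.7805, 0.3838, 0.006], [0.8733, 0.4796, 0.006], [0.9682, 0.4813, 0.006]] [0.8697 0.3514 0.006 ] [0.2748, 0.1659, 0.1792, 0.1334, 0.0949]
[[ 0.58207164 -0.00306234  0.006     ]]
[[0.4121 0.2178 0.026 ]
 [0.4082 0.2397 0.026 ]
 [0.4446 0.2526 0.026 ]
 [0.4493 0.2263 0.026 ]]
```

View pics/w1c.png

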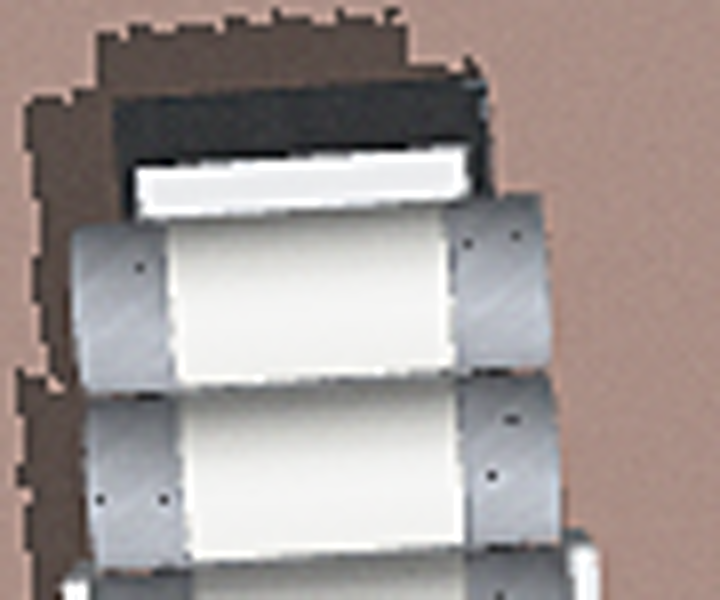

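The crop shows fuse 1 lying against the stop, its ends at about (290.0,178.6) and (348.5,175.5) in full-picture pixels, with the guides starting beyond fuse 2.

```bash
python3 - <<'E'
from h import *
d=np.load('w1.npz');im,T=d['im'],d['T']
e=p2w('wrist',[(290,178.6),(348.5,175.5)],.033,T);c=e.mean(0);v=e[1]-e[0];yaw=np.arctan2(v[1],v[0])
print(e.round(4),c,np.linalg.norm(v),yaw-np.pi/2)
e2=p2w('wrist',[(291.6,200.2),(349.6,197.3)],.037,T);c2=e2.mean(0);print(c2,np.arctan2((c2-c)[1],(c2-c)[0]))
print(go(tool(),(c[0],c[1],.12),yaw),go(tool(),(c[0],c[1],.036),yaw))
E
```

```text
[[0.5698 0.1913 0.033 ]
 [0.5565 0.2482 0.033 ]] [0.56317872 0.21971129 0.033     ] 0.05845031348242843 0.22954269981743103
[0.58405316 0.22480131 0.037     ] 0.2391728661715672
(array([ -4.4,   2.1, 130.3]), array([ 0.1, -0.1, -3. ])) (array([ -4.5,   2.1, 214.3]), array([ 0.1, -0.1, -3. ]))
```

Emit:
move_arm(series=[[[-0.001, 0.001, 0.04], [0, 0, -3], 0], [[-0.0015, 0.002, 0.085], [0, 0, -3], 0], [[-0.0015, 0.002, 0.13], [0, 0, -3], 0], [[-0.0015, 0.002, 0.165], [0, 0, -3], 0], [[-0.0015, 0.002, 0.19], [0, 0, -3], 0], [[-0.0015, 0.002, 0.205], [0, 0, -3], 0], [[-0.0015, 0.002, 0.212], [0, 0, -3], 0], [[-0.0015, 0.002, 0.212], [0, 0, -3], 0], [[-0.0015, 0.002, 0.212], [0, 0, -3], 0.2], [[-0.0015, 0.002, 0.212], [0, 0, -3], 0.5], [[-0.0015, 0.002, 0.212], [0, 0, -3], 0.5], [[-0.0015, 0.002, 0.212], [0, 0, -3], 0.5]], grip_force=40)

```text
t: 2.6
eef_pos: [0.5627, 0.2182, 0.04]
orientation: [3.141, 0.003, -2.914]
wrist_force: [-1.0, 1.0, 6.8]
finger_gap: 0.0572
grasp_force: 42.7
```

```bash
python3 - <<'E'
from h import *
s=bot.sense();T=tool(s);im=snapshot('wrist');print(s['t'],s['eef_pos'],s['orientation'],s['finger_gap'],s['grasp_force'],s['wrist_force'])
np.savez('w2.npz',im=im,T=T)
cv2.imwrite('pics/w2.png',im[:,:,::-1])
E
```

```text
2.6 [0.56268857 0.21818376 0.0399629 ] [ 3.14089505e+00  2.78101304e-03 -2.91402903e+00] 0.057237168504670186 42.71880829590373 [-1.03471415  1.04912392  6.79378761]
```

View pics/w2.png

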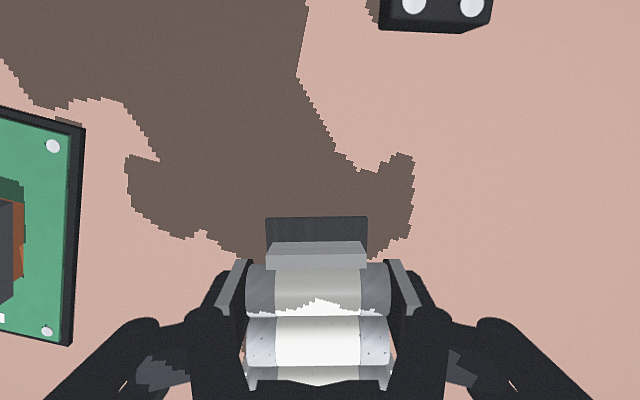

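Fuse 1 sits squarely between the pads at gap 57 mm; fuses 2 and 3 are behind it. I'll lift straight up, fast.

Emit:
move_arm(series=[[[0, 0, -0.045], [0, 0, 0], 0.5], [[0, 0, -0.095], [0, 0, 0], 0.5], [[0, 0, -0.14], [0, 0, 0], 0.5], [[0, 0, -0.18], [0, 0, 0], 0.5], [[0, 0, -0.2], [0, 0, 0], 0.5], [[0, 0, -0.2], [0, 0, 0], 0.5]])

```text
t: 3.25
eef_pos: [0.5638, 0.218, 0.2426]
orientation: [3.141, 0.009, -2.914]
wrist_force: [0.7, 0.2, -0.8]
finger_gap: 0.0572
grasp_force: 47.7
```

```bash
python3 - <<'E'
from h import *
s=bot.sense();T=tool(s);im=snapshot('wrist');print(s['t'],s['eef_pos'],s['joint_positions'],s['finger_gap'],s['grasp_force'],s['wrist_force'])
np.savez('w3.npz',im=im,T=T)
cv2.imwrite('pics/w3.png',im[:,:,::-1])
print(go(T,(.592,-.19,.22),.085))
E
```

```text
3.25 [0.56377337 0.21797835 0.24260205] [ 2.53892644e-01  3.21644158e-01  1.46482444e+00 -4.38464921e-05
  1.34646149e+00 -1.54454550e+00] 0.057237598972355995 47.660465240478516 [ 0.72591358  0.22262203 -0.81404546]
(array([  64.8, -403.8,   22. ]), array([ -0.3,   0.4, -81.8]))
```

View pics/w3.png

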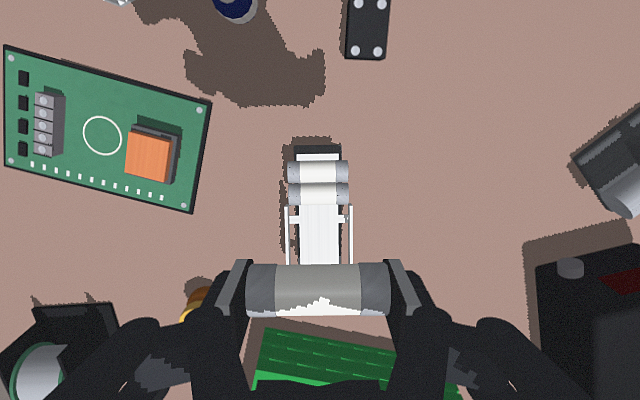

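Fuse 2 has rolled to the stop with fuse 3 one place behind it, and fuse 1 is held level. Next, the fuse board.

Emit:
move_arm(series=[[[0.005, -0.03, 0], [0, 0, 8.2], 0.5], [[0.01, -0.07, 0], [0, 0, 16.4], 0.5], [[0.02, -0.11, 0], [0, 0, 24.6], 0.5], [[0.025, -0.15, 0], [0, 0, 32.8], 0.5], [[0.03, -0.19, 0.005], [0, 0, 41], 0.5], [[0.035, -0.23, 0.01], [0, 0, 49.2], 0.5], [[0.04, -0.27, 0.015], [0, 0, 57.4], 0.5], [[0.05, -0.31, 0.02], [0, 0, 65.6], 0.5], [[0.055, -0.35, 0.022], [0, 0, 73.8], 0.5], [[0.06, -0.38, 0.022], [0, 0, 82], 0.5], [[0.065, -0.4, 0.022], [0, 0, 90.2], 0.5], [[0.065, -0.404, 0.022], [0, 0, 98.2], 0.5]])

```text
t: 4.5
eef_pos: [0.5884, -0.1932, 0.2132]
orientation: [-3.137, -0.001, 1.647]
wrist_force: [-0.1, -0.2, -1.3]
finger_gap: 0.0573
grasp_force: 47.7
```

Emit:
move_arm(series=[[[0, 0, 0], [0, 0, 0], 0.5], [[0, 0, 0], [0, 0, 0], 0.5]])

```text
t: 4.7
eef_pos: [0.5889, -0.1901, 0.2144]
orientation: [-3.139, -0.002, 1.658]
wrist_force: [-0.4, 0.6, -1.4]
finger_gap: 0.0572
grasp_force: 47.6
```

```bash
python3 - <<'E'
from h import *
s=bot.sense();T=tool(s);im=snapshot('wrist');print(s['t'],s['eef_pos'],s['orientation'],s['finger_gap'],s['grasp_force'])
np.savez('w4.npz',im=im,T=T)
cv2.imwrite('pics/w4.png',im[:,:,::-1])
for q in quads(im):
    w=p2w('wrist',q,.006,T); print(q.tolist(),'\n',w.round(4),w.mean(0).round(4),[round(float(np.linalg.norm(w[i]-w[i-1])),4) for i in range(len(w))])
E
```

```text
4.7 [ 0.58891976 -0.19007833  0.21443319] [-3.13865248e+00 -2.09539431e-03  1.65820825e+00] 0.05719817468849374 47.649664878845215
[[380, 116], [372, 261], [263, 262], [255, 116]] 
 [[ 0.641  -0.1282  0.006 ]
 [ 0.654  -0.2767  0.006 ]
 [ 0.5394 -0.2882  0.006 ]
 [ 0.5261 -0.1383  0.006 ]] [ 0.5901 -0.2079  0.006 ] [0.1154, 0.1491, 0.1153, 0.1505]
[[393, 0], [377, 87], [250, 69], [254, 0]] 
 [[ 0.6385 -0.0328  0.006 ]
 [ 0.6347 -0.1032  0.006 ]
 [ 0.5203 -0.0979  0.006 ]
 [ 0.522  -0.043   0.006 ]] [ 0.5789 -0.0692  0.006 ] [0.1169, 0.0705, 0.1145, 0.055]
```

View pics/w4.png

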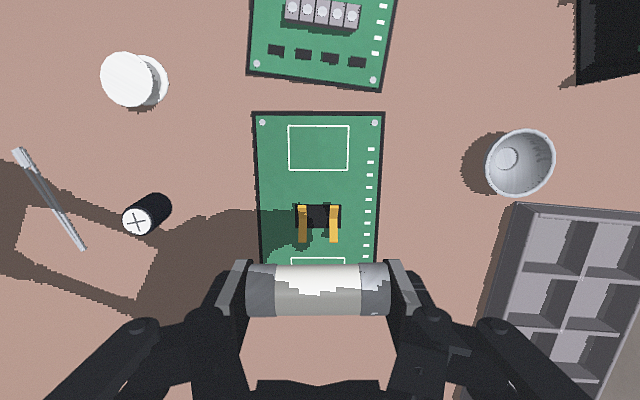

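The view shows the fuse board below the tool: the relay outline has corners near (288,126) to (349,171), the clips are at (318,217), the capacitor top is at (138,219), and the fuse is held level.

```bash
python3 - <<'E'
from h import *
d=np.load('w4.npz');im,T=d['im'],d['T']
o=p2w('wrist',[(288,126),(348,126),(349,170.5),(289,170.5)],.006,T);print(o.round(4),o.mean(0))
F=np.diag([1,-1,-1,1.])   # tool frame flipped so plane search works
print('held fuse in tool', (p2w('wrist',[(246,290),(391,290),(318,265),(318,316)],.006,np.eye(4))).round(4))
cen=np.array([.592,-.2303])
print(w2p('wrist',[(*cen,.03),(*cen,.006)],T))
m=(im[:,:,0]>150)&(im[:,:,2]<90)&(im[:,:,1]>90); ys,xs=np.nonzero(m); print(xs.min(),xs.max(),ys.min(),ys.max())
for z in(.09,.045,.036): print(go(T,(*cen,z),.087))
E
```

```text
[[ 0.5571 -0.1447  0.006 ]
 [ 0.6127 -0.1398  0.006 ]
 [ 0.6185 -0.1818  0.006 ]
 [ 0.5607 -0.187   0.006 ]] [ 0.58722603 -0.16332702  0.006     ]
held fuse in tool [[ 0.0011 -0.0295  0.006 ]
 [ 0.0012  0.0315  0.006 ]
 [ 0.013   0.0008  0.006 ]
 [-0.0118  0.0008  0.006 ]]
[[317.19795344 223.89702723]
 [317.32119331 215.0495799 ]]
298 338 205 242
(array([-4.060e+01, -1.000e-01,  1.243e+02]), array([-0.2, -0.1,  0. ]))
(array([-4.070e+01,  1.000e-01,  1.693e+02]), array([-0.2, -0.1,  0. ]))
(array([-4.070e+01,  1.000e-01,  1.783e+02]), array([-0.2, -0.1,  0. ]))
```

Emit:
move_arm(series=[[[-0.02, 0, 0.02], [0, 0, 0], 0.5], [[-0.041, 0, 0.05], [0, 0, 0], 0.5], [[-0.041, 0, 0.085], [0, 0, 0], 0.5], [[-0.041, 0, 0.12], [0, 0, 0], 0.5], [[-0.041, 0, 0.145], [0, 0, 0], 0.5], [[-0.041, 0, 0.16], [0, 0, 0], 0.5], [[-0.041, 0, 0.166], [0, 0, 0], 0.5], [[-0.041, 0, 0.169], [0, 0, 0], 0.5], [[-0.041, 0, 0.171], [0, 0, 0], 0.5], [[-0.041, 0, 0.171], [0, 0, 0], 0.5]])

```text
t: 5.75
eef_pos: [0.5939, -0.2315, 0.0461]
orientation: [3.14, 0.001, 1.656]
wrist_force: [0.0, -0.7, -0.8]
finger_gap: 0.0571
grasp_force: 47.6
```

```bash
python3 - <<'E'
from h import *
s=bot.sense();T=tool(s);im=snapshot('wrist');print(s['t'],s['eef_pos'],s['orientation'],s['wrist_force'],s['grasp_force'])
cv2.imwrite('pics/w5.png',im[:,:,::-1])
E
```

```text
5.75 [ 0.59385538 -0.23145643  0.04605467] [3.14028540e+00 6.95963814e-04 1.65616637e+00] [ 0.00963465 -0.69516173 -0.79839212] 47.64896035194397
```

View pics/w5.png

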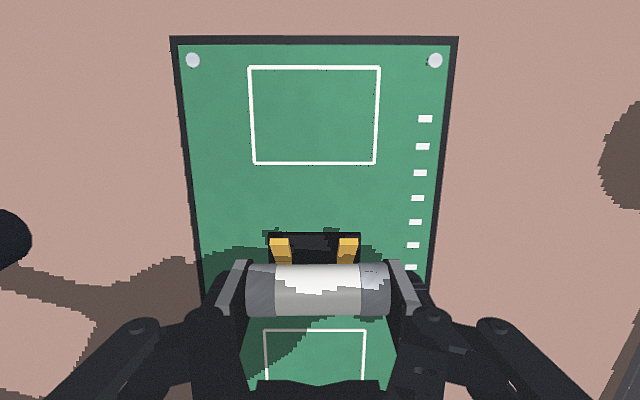

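The fuse is over the clips but about 2 mm too far along +y of the tool: the clips centre at column 314 and the fuse at 318.5. I'll shift and lower.

Emit:
move_arm(series=[[[0, -0.002, 0], [0, 0, 0], 0.5], [[0, -0.002, 0.003], [0, 0, 0], 0.5], [[0, -0.002, 0.005], [0, 0, 0], 0.5], [[0, -0.002, 0.007], [0, 0, 0], 0.5], [[0, -0.002, 0.007], [0, 0, 0], 0.5]])

```text
t: 6.3
eef_pos: [0.5911, -0.2315, 0.0379]
orientation: [-3.141, -0.0, 1.656]
wrist_force: [0.2, 0.4, -1.5]
finger_gap: 0.0572
grasp_force: 47.6
```

Emit:
move_arm(series=[[[0, 0, 0.001], [0, 0, 0], 0.5], [[0, 0, 0.002], [0, 0, 0], 0.5], [[0, 0, 0.002], [0, 0, 0], 0.5]])

```text
t: 6.6
eef_pos: [0.5914, -0.2316, 0.0372]
orientation: [3.141, 0.0, 1.655]
wrist_force: [-1.7, 0.4, 4.6]
finger_gap: 0.0572
grasp_force: 48.3
```

Emit:
move_arm(series=[[[0, 0, 0.001], [0, 0, 0], 0.5], [[0, 0, 0.001], [0, 0, 0], 0.5]])

```text
t: 6.8
eef_pos: [0.5914, -0.2317, 0.0371]
orientation: [3.141, 0.0, 1.655]
wrist_force: [-1.4, 1.0, 9.7]
finger_gap: 0.0571
grasp_force: 48.9
```

Emit:
move_arm(series=[[[0, 0, 0.001], [0, 0, 0], 0.3], [[0, 0, 0.001], [0, 0, 0], 0.2], [[0, 0, 0.001], [0, 0, 0], 0], [[0, 0, 0.001], [0, 0, 0], 0], [[0, 0, -0.02], [0, 0, 0], 0], [[0, 0, -0.06], [0, 0, 0], 0], [[0, 0, -0.105], [0, 0, 0], 0], [[0.01, 0, -0.15], [0, 0, 0], 0], [[0.04, 0, -0.175], [0, 0, 0], 0], [[0.04, 0, -0.175], [0, 0, 0], 0]])

```text
t: 7.8
eef_pos: [0.5897, -0.1898, 0.2152]
orientation: [3.134, 0.002, 1.658]
wrist_force: [0.1, -0.5, 0.0]
finger_gap: 0.0854
grasp_force: 0.0
```

```bash
python3 - <<'E'
from h import *
s=bot.sense();T=tool(s);im=snapshot('wrist');print(s['t'],s['eef_pos'],s['orientation'],s['finger_gap'])
np.savez('w6.npz',im=im,T=T)
cv2.imwrite('pics/w6.png',crop(im,220,60,200,220,2.7))
print(go(T,(.42,.262,.2),.28))
E
```

```text
7.8 [ 0.58969003 -0.18980084  0.21519424] [3.13387529e+00 1.98975409e-03 1.65761490e+00] 0.08537760830371766
(array([ 464.8, -130. ,   13.3]), array([  0.4,   0.2, -11.1]))
```

View pics/w6.png

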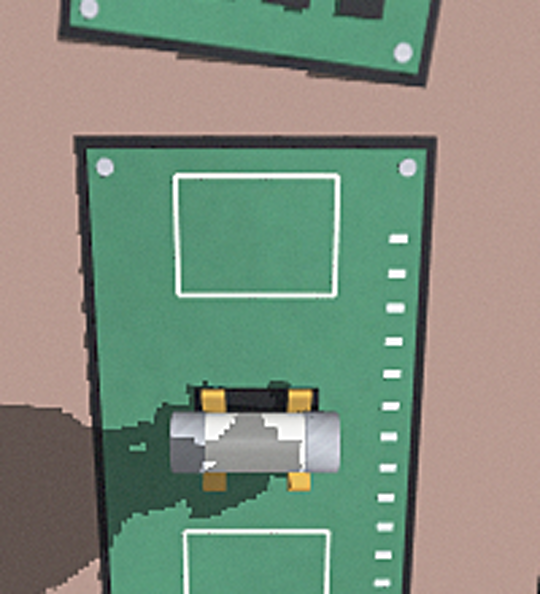

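The fuse is seated in the clips, centred and parallel (fuse mid-column 255, clips 258 in the crop). Next, the relay.

Emit:
move_arm(series=[[[0.03, -0.01, 0], [0, 0, 0], 0], [[0.075, -0.022, 0], [0, 0, -1], 0], [[0.12, -0.034, 0], [0, 0, -2], 0], [[0.165, -0.046, 0], [0, 0, -3], 0], [[0.21, -0.058, 0], [0, 0, -4], 0], [[0.255, -0.07, 0], [0, 0, -5], 0], [[0.3, -0.084, 0], [0, 0, -6], 0], [[0.345, -0.096, 0], [0, 0, -8], 0], [[0.39, -0.108, 0.005], [0, 0, -9], 0], [[0.43, -0.12, 0.01], [0, 0, -10], 0], [[0.455, -0.128, 0.013], [0, 0, -11], 0], [[0.465, -0.13, 0.013], [0, 0, -11], 0]])

```text
t: 9.05
eef_pos: [0.4172, 0.2616, 0.1952]
orientation: [-3.137, 0.0, 1.85]
wrist_force: [-0.2, -0.3, 0.1]
finger_gap: 0.0855
grasp_force: 0.0
```

Emit:
move_arm(series=[[[0, 0, 0], [0, 0, 0], 0], [[0, 0, 0], [0, 0, 0], 0]])

```text
t: 9.25
eef_pos: [0.4196, 0.2595, 0.1967]
orientation: [-3.141, 0.001, 1.847]
wrist_force: [0.3, 0.8, -0.2]
finger_gap: 0.0852
grasp_force: 0.0
```

```bash
python3 - <<'E'
from h import *
s=bot.sense();T=tool(s);im=snapshot('wrist');print(s['t'],s['eef_pos'],s['orientation'],s['joint_positions'])
np.savez('w7.npz',im=im,T=T)
cv2.imwrite('pics/w7.png',crop(im,220,90,200,180,3))
E
```

```text
9.25 [0.4195822  0.25951371 0.19671953] [-3.14077562e+00  1.27303587e-03  1.84707304e+00] [ 4.13582584e-01  1.94923041e-01  1.76422101e+00 -1.24118431e-03
  1.18343246e+00  1.37775813e-01]
```

View pics/w7.png

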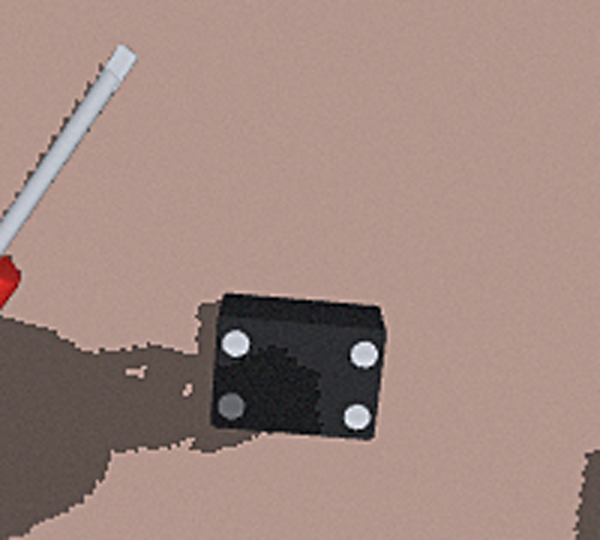

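The relay's screw heads are at crop (235,344), (365,354), (357,416) and (231,405).

```bash
python3 - <<'E'
from h import *
d=np.load('w7.npz');T=d['T']
p=np.array([(235,344),(365,354),(357,416),(231,405)])/3+[220,90]
w=p2w('wrist',p,.0265,T);c=w.mean(0);v=(w[1]-w[0]+w[2]-w[3])/2;u=(w[0]-w[3]+w[1]-w[2])/2
yx=np.arctan2(v[1],v[0]);yu=np.arctan2(u[1],u[0])-np.pi/2
print(w.round(4),c,np.linalg.norm(v),np.linalg.norm(u),yx,yu)
print(go(T,(*c[:2],.024),(yx+yu)/2))
E
```

```text
[[0.4084 0.2386 0.0265]
 [0.4461 0.2461 0.0265]
 [0.4496 0.2265 0.0265]
 [0.4122 0.2195 0.0265]] [0.42906278 0.23267867 0.0265    ] 0.038278411983913636 0.019663644056818246 0.19013483627759134 0.18733540768208168
(array([-28.2,   1.9, 172.8]), array([-0. ,  0.1,  5. ]))
```

Emit:
move_arm(series=[[[-0.015, 0.001, 0.03], [0, 0, 3], 0], [[-0.028, 0.002, 0.07], [0, 0, 5], 0], [[-0.028, 0.002, 0.11], [0, 0, 5], 0], [[-0.028, 0.002, 0.145], [0, 0, 5], 0], [[-0.028, 0.002, 0.165], [0, 0, 5], 0], [[-0.028, 0.002, 0.172], [0, 0, 5], 0], [[-0.028, 0.002, 0.172], [0, 0, 5], 0], [[-0.028, 0.002, 0.172], [0, 0, 5], 0.3], [[-0.028, 0.002, 0.172], [0, 0, 5], 0.6], [[-0.028, 0.002, 0.172], [0, 0, 5], 0.6], [[-0.028, 0.002, 0.172], [0, 0, 5], 0.6], [[-0.028, 0.002, 0.172], [0, 0, 5], 0.6]])

```text
t: 10.5
eef_pos: [0.4295, 0.2345, 0.0267]
orientation: [3.139, -0.0, 1.761]
wrist_force: [-0.2, -1.5, 6.1]
finger_gap: 0.0489
grasp_force: 42.6
```

Emit:
move_arm(series=[[[0, 0, -0.02], [0, 0, 0], 0.6], [[0, 0, -0.06], [0, 0, 0], 0.6], [[0, 0, -0.105], [0, 0, 0], 0.6], [[0, 0, -0.15], [0, 0, 0], 0.6], [[0, 0, -0.175], [0, 0, 0], 0.6], [[0, 0, -0.175], [0, 0, 0], 0.6]])

```text
t: 11.1
eef_pos: [0.4309, 0.2352, 0.2048]
orientation: [3.132, -0.002, 1.761]
wrist_force: [-0.3, -0.2, -1.7]
finger_gap: 0.0494
grasp_force: 42.2
```

```bash
python3 - <<'E'
from h import *
s=bot.sense();T=tool(s);im=snapshot('wrist');print(s['t'],s['eef_pos'],s['orientation'],s['finger_gap'],s['grasp_force'])
np.savez('w8.npz',im=im,T=T)
cv2.imwrite('pics/w8.png',crop(im,200,200,240,150,3))
th=.087; c=np.array([.592,-.2303])+.068*np.array([-np.sin(th),np.cos(th)]); print(c)
print(go(T,(*c,.2),th))
E
```

```text
11.1 [0.43091429 0.23524253 0.20484276] [ 3.13151997e+00 -1.76820505e-03  1.76073488e+00] 0.049382660798001764 42.20998406410217
[ 0.58609146 -0.16255718]
(array([-420. ,   77.2,    4.9]), array([ 0.6, -0.1,  5.9]))
```

View pics/w8.png

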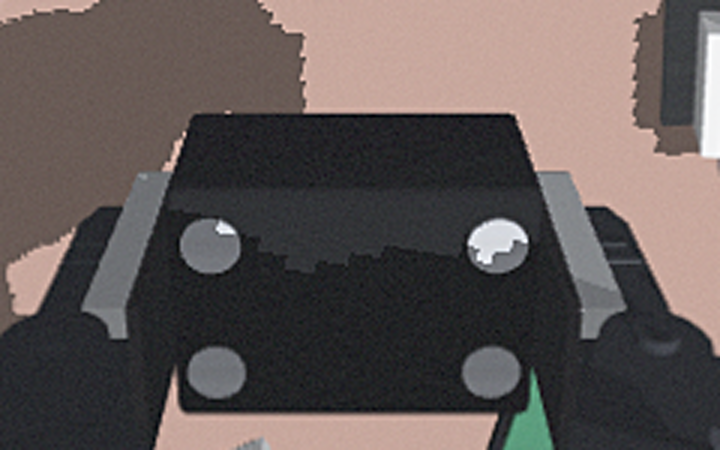

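The relay is held between the pads, with screw heads at crop (210,246), (498,246), (492,372) and (217,372).

```bash
python3 - <<'E'
from h import *
p=np.array([(210,246),(498,246),(492,372),(217,372)])/3+[200,200]
for z in (-.008,-.004,0,.004):
    w=p2w('wrist',p,z,np.eye(4)); print(z,w[:,:2].round(4).tolist(),w.mean(0).round(4))
E
```

```text
-0.008 [[0.0134, -0.0169], [0.0135, 0.0187], [-0.0052, 0.0188], [-0.0052, -0.0168]] [ 0.0041  0.001  -0.008 ]
-0.004 [[0.011, -0.0175], [0.011, 0.0193], [-0.0082, 0.0194], [-0.0083, -0.0174]] [ 0.0014  0.001  -0.004 ]
0 [[0.0086, -0.0181], [0.0086, 0.02], [-0.0113, 0.0201], [-0.0114, -0.018]] [-0.0014  0.001  -0.    ]
0.004 [[0.0061, -0.0188], [0.0062, 0.0206], [-0.0144, 0.0207], [-0.0145, -0.0187]] [-0.0041  0.001   0.004 ]
```

Emit:
move_arm(series=[[[-0.03, 0.006, 0], [0, 0, 0], 0.6], [[-0.07, 0.013, 0], [0, 0, 1], 0.6], [[-0.115, 0.021, 0], [0, 0, 2], 0.6], [[-0.16, 0.03, 0], [0, 0, 3], 0.6], [[-0.205, 0.038, 0], [0, 0, 4], 0.6], [[-0.25, 0.046, 0], [0, 0, 5], 0.6], [[-0.295, 0.054, 0], [0, 0, 5.9], 0.6], [[-0.34, 0.063, 0.015], [0, 0, 5.9], 0.6], [[-0.38, 0.07, 0.04], [0, 0, 5.9], 0.6], [[-0.405, 0.075, 0.06], [0, 0, 5.9], 0.6], [[-0.415, 0.077, 0.075], [0, 0, 5.9], 0.6], [[-0.415, 0.077, 0.075], [0, 0, 5.9], 0.6]])

```text
t: 12.35
eef_pos: [0.5801, -0.1587, 0.1212]
orientation: [-3.135, -0.004, 1.656]
wrist_force: [-0.9, 1.4, -0.8]
finger_gap: 0.0491
grasp_force: 42.1
```

Emit:
move_arm(series=[[[0, 0, 0], [0, 0, 0], 0.6], [[0, 0, 0], [0, 0, 0], 0.6], [[0, 0, 0], [0, 0, 0], 0.6]])

```text
t: 12.65
eef_pos: [0.5826, -0.1577, 0.1266]
orientation: [3.14, 0.001, 1.659]
wrist_force: [-0.2, 0.1, -0.6]
finger_gap: 0.0493
grasp_force: 42.1
```

```bash
python3 - <<'E'
from h import *
s=bot.sense();T=tool(s);im=snapshot('wrist');print(s['t'],s['eef_pos'],s['orientation'],s['finger_gap'])
np.savez('w9.npz',im=im,T=T)
cv2.imwrite('pics/w9.png',crop(im,190,40,260,200,3))
E
```

```text
12.65 [ 0.58264226 -0.15765206  0.12658737] [3.13982731e+00 5.15994577e-04 1.65893423e+00] 0.04928440250493955
```

View pics/w9.png

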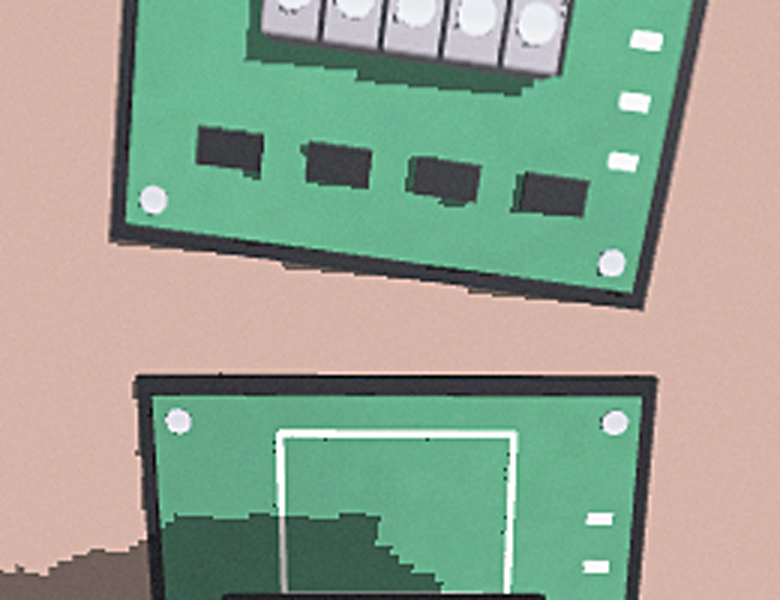

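The outline is visible at crop line centres (280.5,435), (514.5,435), (508.5,591) and (285.5,591); the relay hides nothing important.

```bash
python3 - <<'E'
from h import *
s=bot.sense();T=np.load('w9.npz')['T']
p=np.array([(280.5,435),(514.5,435),(508.5,591),(285.5,591)])/3+[190,40]
zz=T[2,3]-.006   # board plane in tool z (tool vertical)
for dz in(-.003,0,.003):
    w=p2w('wrist',p,zz+dz,np.eye(4)); print((w[:,:2]*1e3).round(1).tolist(),(w.mean(0)*1e3).round(1))
e=w[1]-w[0]; print('edge angle deg vs tool y',np.degrees(np.arctan2(-e[0],e[1])))
q=(np.array([(137,378),(655,378)])/3+[190,40]);w=p2w('wrist',q,zz,np.eye(4));print('board edge',w.round(4))
E
```

```text
[[15.9, -23.7], [15.9, 31.7], [-24.4, 31.8], [-24.4, -23.7]] [ -4.3   4.  117.6]
[[15.0, -24.0], [15.1, 32.1], [-25.7, 32.2], [-25.8, -24.0]] [ -5.3   4.1 120.6]
[[14.2, -24.3], [14.2, 32.5], [-27.0, 32.6], [-27.1, -24.3]] [ -6.4   4.1 123.6]
edge angle deg vs tool y -0.05575307778454412
board edge [[ 0.0289 -0.0575  0.1206]
 [ 0.029   0.0647  0.1206]]
```

Emit:
move_arm(series=[[[-0.0039, 0.003, 0.01], [0, 0, 0], 0.6], [[-0.0039, 0.003, 0.035], [0, 0, 0], 0.6], [[-0.0039, 0.003, 0.06], [0, 0, 0], 0.6], [[-0.0039, 0.003, 0.075], [0, 0, 0], 0.6], [[-0.0039, 0.003, 0.085], [0, 0, 0], 0.6], [[-0.0039, 0.003, 0.085], [0, 0, 0], 0.6], [[-0.0039, 0.003, 0.085], [0, 0, 0], 0.6]])

```text
t: 13.4
eef_pos: [0.5862, -0.1626, 0.0406]
orientation: [3.141, 0.0, 1.657]
wrist_force: [-0.4, -0.5, -2.1]
finger_gap: 0.0491
grasp_force: 42.1
```

Emit:
move_arm(series=[[[0, 0, 0.002], [0, 0, 0], 0.6], [[0, 0, 0.004], [0, 0, 0], 0.6], [[0, 0, 0.006], [0, 0, 0], 0.6], [[0, 0, 0.006], [0, 0, 0], 0.6]])

```text
t: 13.8
eef_pos: [0.5856, -0.1625, 0.0343]
orientation: [-3.142, -0.0, 1.657]
wrist_force: [0.5, -0.3, -0.9]
finger_gap: 0.0494
grasp_force: 42.1
```

```bash
python3 - <<'E'
from h import *
s=bot.sense();T=tool(s);im=snapshot('wrist');print(s['t'],s['eef_pos'],s['orientation'],s['wrist_force'])
np.savez('w10.npz',im=im,T=T)
cv2.imwrite('pics/w10.png',crop(im,190,180,260,180,3))
E
```

```text
13.8 [ 0.58561248 -0.16245537  0.03427292] [-3.14154616e+00 -1.47064247e-04  1.65726000e+00] [ 0.47043131 -0.34337558 -0.94876141]
```

View pics/w10.png

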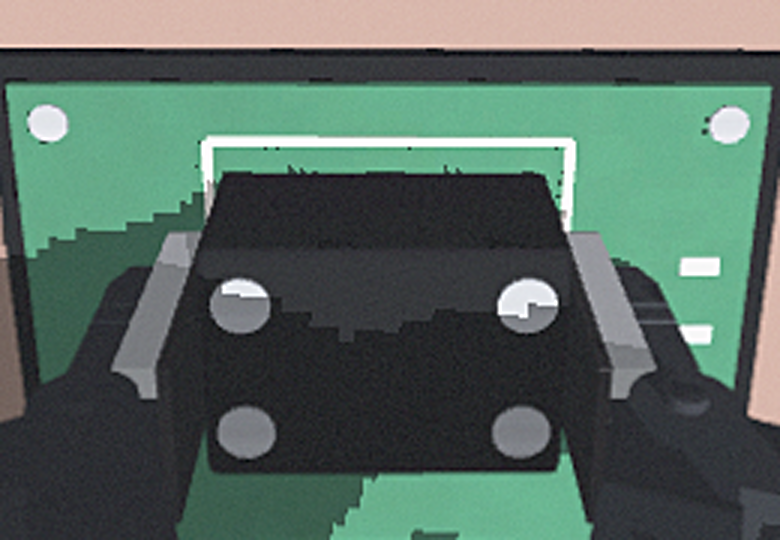

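The relay's lower front edge (crop row 174, columns 218–550) lies inside the outline's outer edge (row 137, columns 203–575). The front gap looks large, so I'll compute it.

```bash
python3 - <<'E'
from h import *
f=lambda pts,z: (p2w('wrist',np.array(pts)/3+[190,180],z,np.eye(4))*1e3).round(1).tolist()
for zb in(.027,.0285,.030):
    print('outline',f([(203,137),(575,137)],zb),'board edge',f([(388,50)],zb))
for zr in (.0255,.0267,.028): print('relay bottom',f([(220,174),(549,174)],zr))
print('relay top front/back',f([(390,248),(390,471)],.0), 'screws',f([(240,306),(528,306),(521,432),(246,432)],0))
E
```

```text
outline [[21.7, -26.9, 27.0], [21.7, 30.0, 27.0]] board edge [[35.6, 1.4, 27.0]]
outline [[21.1, -27.1, 28.5], [21.1, 30.3, 28.5]] board edge [[35.2, 1.4, 28.5]]
outline [[20.5, -27.4, 30.0], [20.5, 30.6, 30.0]] board edge [[34.7, 1.4, 30.0]]
relay bottom [[16.2, -24.3, 25.5], [16.3, 26.1, 25.5]]
relay bottom [[15.7, -24.5, 26.7], [15.7, 26.3, 26.7]]
relay bottom [[15.1, -24.7, 28.0], [15.1, 26.5, 28.0]]
relay top front/back [[17.2, 1.6, 0.0], [-17.9, 1.7, 0.0]] screws [[8.6, -18.2, 0.0], [8.7, 19.9, -0.0], [-11.3, 19.8, 0.0], [-11.3, -18.3, 0.0]]
```

Emit:
move_arm(series=[[[0.002, 0.0007, 0], [0, 0, 0], 0.6], [[0.002, 0.0007, 0.001], [0, 0, 0], 0.6], [[0.002, 0.0007, 0.0015], [0, 0, 0], 0.6], [[0.002, 0.0007, 0.0015], [0, 0, 0], 0.6]])

```text
t: 14.25
eef_pos: [0.5863, -0.1604, 0.0328]
orientation: [3.141, -0.0, 1.657]
wrist_force: [-0.9, -0.8, -0.1]
finger_gap: 0.049
grasp_force: 42.1
```

```bash
python3 - <<'E'
from h import *
s=bot.sense();T=tool(s);im=snapshot('wrist');print(s['t'],s['eef_pos'],s['orientation'],s['wrist_force'])
np.savez('w11.npz',im=im,T=T)
for dx in range(3): pass
g=crop(im,190,180,260,180,3).astype(int)
def runs(a):  # print transitions of brightness
    i=np.nonzero(np.abs(np.diff(a))>18)[0]; return [(int(k),int(a[k+1])) for k in i]
print('col 300/480',runs(g[100:280,300,1]),runs(g[100:280,480,1]))
print('row165',runs(g[165,180:240,1]),runs(g[165,530:600,1]))
E
```

```text
14.25 [ 0.58627528 -0.16040186  0.03282123] [ 3.14147914e+00 -1.24247071e-04  1.65733686e+00] [-0.91306586 -0.82147825 -0.05028405]
col 300/480 [(0, 129), (1, 162), (2, 189), (51, 200), (52, 230), (53, 255), (62, 212), (63, 191), (71, 148), (72, 101), (73, 52), (74, 14)] [(0, 125), (1, 164), (2, 195), (51, 197), (52, 229), (53, 255), (63, 197), (71, 152), (72, 107), (73, 61), (74, 24)]
row165 [(13, 188), (14, 225), (15, 255), (25, 205), (26, 178), (27, 156)] [(29, 218), (30, 238)]
```

Emit:
move_arm(series=[[[0, 0, 0.0005], [0, 0, 0], 0.6], [[0, 0, 0.001], [0, 0, 0], 0.6], [[0, 0, 0.001], [0, 0, 0], 0.6]])

```text
t: 14.6
eef_pos: [0.5863, -0.1604, 0.0327]
orientation: [3.141, -0.0, 1.657]
wrist_force: [-2.7, 1.3, 5.7]
finger_gap: 0.0492
grasp_force: 42.9
```

Emit:
move_arm(series=[[[0, 0, 0], [0, 0, 0], 0.35], [[0, 0, 0], [0, 0, 0], 0.25], [[0, 0, 0], [0, 0, 0], 0], [[0, 0, 0], [0, 0, 0], 0], [[0, 0, -0.02], [0, 0, 0], 0], [[0, 0, -0.06], [0, 0, 0], 0], [[0, 0, -0.105], [0, 0, 0], 0], [[0, 0, -0.15], [0, 0, 0], 0], [[-0.01, 0, -0.18], [0, 0, 0], 0], [[-0.01, 0, -0.18], [0, 0, 0], 0], [[-0.01, 0, -0.18], [0, 0, 0], 0]])

```text
t: 15.7
eef_pos: [0.5872, -0.1706, 0.2122]
orientation: [3.14, 0.0, 1.657]
wrist_force: [-0.4, 0.8, 0.7]
finger_gap: 0.0855
grasp_force: 0.0
```

```bash
cat >> h.py <<'E'
def bright_on_dark(im,x0,x1,y0,y1,thr=120,amin=5,amax=400):
    g=im[y0:y1,x0:x1].max(2); n,l,st,c=cv2.connectedComponentsWithStats((g>thr).astype(np.uint8))
    return [(int(st[i,4]),(c[i]+[x0,y0]).round(1).tolist()) for i in range(1,n) if amin<st[i,4]<amax]
E
python3 - <<'E'
from h import *
s=bot.sense();T=tool(s);im=snapshot('wrist');print(s['t'],s['eef_pos'],s['orientation'])
np.savez('w12.npz',im=im,T=T)
hs=np.array([.428,.006]); cen=(.5863,-.1604)
u=w2p('wrist',[(*cen,.026),(*hs,.03),(.592,-.2303,.006)],T);print(u)
x,y=u[0].astype(int)
# outline: near-white low-sat pixels around
hsv=cv2.cvtColor(im,cv2.COLOR_RGB2HSV)
m=((hsv[...,1]<60)&(hsv[...,2]>110)).astype(np.uint8)
for r in range(y-45,y+45,2): print(''.join('#' if m[r,c] else ('.' if hsv[r,c,2]<60 else ' ') for c in range(x-50,x+50)))
print(x-50,y-45)
E
```

```text
15.7 [ 0.58715085 -0.17055049  0.21224779] [3.14048355e+00 3.64702858e-04 1.65694471e+00]
[[316.90886931 170.62416207]
 [123.43529808 -64.39371625]
 [316.61700427 233.29558383]]
####################################################################################################
####################################################################################################
########################################### ########################################################
####################################################################################################
.................... ...............................................................................
................................................................. .... ....................... .....
                                                                                                    
                                                                                                    
                                                                                                    
             
[... 2930 characters left out ...]
                                                                                      
                                                                                                    
                                                                                                  ##
                                                                                                   #
                                                                                                    
                                     .                                                              
                                   .                                                                
266 125
```

```bash
python3 - <<'E'
from h import *
T=np.load('w12.npz')['T'];im=np.load('w12.npz')['im']
print(bright_on_dark(im,285,350,140,195,110,10,80))
print(go(T,(.435,-.075,.21),.087))
E
```

```text
[(71, [295.4, 162.5]), (68, [338.8, 162.5]), (62, [295.9, 184.6]), (64, [338.4, 184.5])]
(array([ 108.3, -143.4,    2. ]), array([ 0.1,  0. , -0. ]))
```

Emit:
move_arm(series=[[[0.025, -0.03, 0], [0, 0, 0], 0], [[0.055, -0.07, 0], [0, 0, 0], 0], [[0.085, -0.11, 0], [0, 0, 0], 0], [[0.105, -0.138, 0.002], [0, 0, 0], 0], [[0.108, -0.143, 0.002], [0, 0, 0], 0], [[0.108, -0.143, 0.002], [0, 0, 0], 0], [[0.108, -0.143, 0.002], [0, 0, 0], 0]])

```text
t: 16.45
eef_pos: [0.4362, -0.0756, 0.2093]
orientation: [3.141, 0.0, 1.657]
wrist_force: [-1.2, 0.4, -0.1]
finger_gap: 0.0852
grasp_force: 0.0
```

```bash
cat >> h.py <<'E'
def gray(im,smax=40,vmin=100):
    h=cv2.cvtColor(im,cv2.COLOR_RGB2HSV); return ((h[...,1]<smax)&(h[...,2]>vmin)).astype(np.uint8)
E
python3 - <<'E'
from h import *
s=bot.sense();T=tool(s);im=snapshot('wrist');print(s['t'],s['eef_pos'],s['orientation'])
np.savez('w13.npz',im=im,T=T)
u=w2p('wrist',[(.428,.006,.03),(.431,.108,.066)],T);print(u);x,y=u[0].astype(int)
m=gray(im)
for r in range(y-45,y+45,2): print(''.join('#' if m[r,c] else ' ' for c in range(x-55,x+55)))
m=cv2.morphologyEx(m,cv2.MORPH_CLOSE,np.ones((7,7)))
for c in cv2.findContours(m,cv2.RETR_EXTERNAL,cv2.CHAIN_APPROX_NONE)[0]:
    if cv2.contourArea(c)>500:
        r=cv2.minAreaRect(c); print(r, p2w('wrist',[r[0]],.03,T).round(4), p2w('wrist',cv2.boxPoints(r),.03,T).round(4).tolist())
E
```

```text
16.45 [ 0.43619301 -0.07558923  0.20928667] [3.14143588e+00 1.24513976e-04 1.65731674e+00]
[[315.71483043  87.07375508]
 [333.77044073 -79.63731794]]
                                                                                                              
                                                                                                              
                                                                                                              
                                                                                                              
                                                                    ####                                      
                                                                 #######                                      
                                                               ########                                       
                                                            ############                                      
                                                         #####
[... 5017 characters left out ...]
0.0916, 0.03], [0.4399, -0.1441, 0.03]]
((484.91986083984375, 167.4208984375), (79.8519058227539, 21.843303680419922), 7.765166759490967) [[ 0.5825 -0.0478  0.03  ]] [[0.5472, -0.0559, 0.03], [0.546, -0.0367, 0.03], [0.6176, -0.0398, 0.03], [0.6204, -0.0594, 0.03]]
((484.25006103515625, 112.75001525878906), (41.01219177246094, 47.37614822387695), 45.0) [[ 0.5709 -0.0018  0.03  ]] [[0.545, -0.006, 0.03], [0.5669, 0.0229, 0.03], [0.5968, 0.0025, 0.03], [0.5751, -0.0278, 0.03]]
((319.22845458984375, 83.85150146484375), (47.20438003540039, 56.63687515258789), 56.97612762451172) [[0.4306 0.0088 0.03  ]] [[0.4006, 0.0095, 0.03], [0.4369, 0.036, 0.03], [0.4609, 0.008, 0.03], [0.424, -0.0201, 0.03]]
```

```bash
python3 - <<'E'
from h import *
T=np.load('w13.npz')['T']
print(go(T,(.4296,.0087,.1),.65),go(T,(.4296,.0087,.026),.65))
E
```

```text
(array([ 84.6,   0.7, 109.3]), array([  0. ,   0. , -32.3])) (array([ 84.6,   0.7, 183.3]), array([  0. ,   0. , -32.3]))
```

Emit:
move_arm(series=[[[0.03, 0, 0.01], [0, 0, -8], 0], [[0.06, 0, 0.03], [0, 0, -16], 0], [[0.08, 0.0005, 0.065], [0, 0, -24], 0], [[0.0845, 0.0007, 0.1], [0, 0, -32.3], 0], [[0.0845, 0.0007, 0.12], [0, 0, -32.3], 0], [[0.0845, 0.0007, 0.145], [0, 0, -32.3], 0], [[0.0845, 0.0007, 0.17], [0, 0, -32.3], 0], [[0.0845, 0.0007, 0.18], [0, 0, -32.3], 0], [[0.0845, 0.0007, 0.183], [0, 0, -32.3], 0], [[0.0845, 0.0007, 0.183], [0, 0, -32.3], 0]])

```text
t: 17.5
eef_pos: [0.4295, 0.0088, 0.0267]
orientation: [3.142, -0.0, 2.221]
wrist_force: [-1.0, 0.1, 0.4]
finger_gap: 0.0856
grasp_force: 0.0
```

Emit:
move_arm(series=[[[0, 0, 0], [0, 0, 0], 0.3], [[0, 0, 0], [0, 0, 0], 0.6], [[0, 0, 0], [0, 0, 0], 0.7], [[0, 0, 0], [0, 0, 0], 0.7], [[0, 0, 0], [0, 0, 0], 0.7]])

```text
t: 18.0
eef_pos: [0.4294, 0.009, 0.0277]
orientation: [3.14, 0.001, 2.221]
wrist_force: [-0.8, -0.9, 6.1]
finger_gap: 0.0434
grasp_force: 41.3
```

```bash
python3 - <<'E'
from h import *
s=bot.sense();T=tool(s);im=snapshot('wrist');print(s['t'],s['eef_pos'],s['orientation'],s['finger_gap'],s['grasp_force'],s['wrist_force'])
np.savez('w14.npz',im=im,T=T)
cv2.imwrite('pics/w14.png',crop(im,200,180,240,170,3))
E
```

```text
18.0 [0.42939233 0.00898794 0.02771992] [3.14008384e+00 1.44664111e-03 2.22106354e+00] 0.04337923534852094 41.34180665016174 [-0.80229966 -0.87372602  6.10550055]
```

View pics/w14.png

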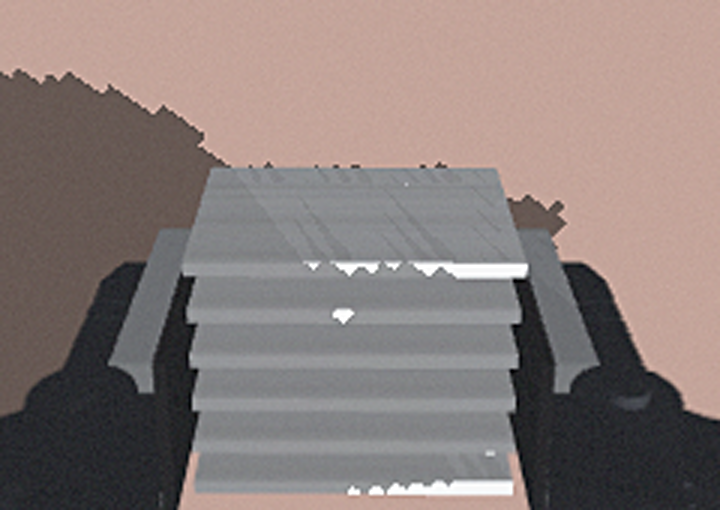

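The heat sink is held squarely: bottom front edge at crop row 168 (columns 210–496), top front edge row 263, back row 494.

```bash
python3 - <<'E'
from h import *
T=np.load('w14.npz')['T']
f=lambda pts,z: (p2w('wrist',np.array(pts)/3+[200,180],z,np.eye(4))*1e3).round(1).tolist()
print('bottom',f([(210,168),(496,168)],.0277),'top',f([(184,263),(528,263),(196,494),(512,494)],-.0023))
print(go(T,(.5863,-.1604,.2),.0866))
E
```

```text
bottom [[15.8, -21.0, 27.7], [15.9, 23.3, 27.7]] top [[15.8, -20.4, -2.3], [15.9, 23.5, -2.3], [-20.3, -20.6, -2.3], [-20.2, 23.3, -2.3]]
(array([-230.1,   22.6, -171.9]), array([ 0.1,  0.1, 32.3]))
```

Emit:
move_arm(series=[[[0, 0, -0.03], [0, 0, 0], 0.7], [[0, 0, -0.07], [0, 0, 0], 0.7], [[-0.01, 0, -0.11], [0, 0, 0], 0.7], [[-0.04, 0.004, -0.14], [0, 0, 5], 0.7], [[-0.08, 0.008, -0.16], [0, 0, 12], 0.7], [[-0.12, 0.012, -0.165], [0, 0, 19], 0.7], [[-0.16, 0.016, -0.165], [0, 0, 26], 0.7], [[-0.2, 0.02, -0.15], [0, 0, 32.3], 0.7], [[-0.225, 0.022, -0.12], [0, 0, 32.3], 0.7], [[-0.23, 0.0226, -0.08], [0, 0, 32.3], 0.7], [[-0.23, 0.0226, -0.055], [0, 0, 32.3], 0.7], [[-0.23, 0.0226, -0.055], [0, 0, 32.3], 0.7]])

```text
t: 19.25
eef_pos: [0.5827, -0.1593, 0.0775]
orientation: [-3.133, -0.005, 1.657]
wrist_force: [-1.1, 0.8, -1.0]
finger_gap: 0.0429
grasp_force: 41.3
```

Emit:
move_arm(series=[[[0, 0, 0], [0, 0, 0], 0.7], [[0, 0, 0], [0, 0, 0], 0.7], [[0, 0, 0], [0, 0, 0], 0.7]])

```text
t: 19.55
eef_pos: [0.5871, -0.1605, 0.0839]
orientation: [3.138, 0.002, 1.658]
wrist_force: [-0.3, -0.3, -0.2]
finger_gap: 0.0432
grasp_force: 41.3
```

```bash
cat >> h.py <<'E'
def show(im,x0,x1,y0,y1,sy=2):
    g=im.max(2); h=cv2.cvtColor(im,cv2.COLOR_RGB2HSV)
    for r in range(y0,y1,sy): print('%3d '%r+''.join('g' if (65<h[r,c,0]<90 and h[r,c,1]>90) else '.' if g[r,c]<60 else '#' if h[r,c,1]<40 and g[r,c]>105 else 'x' if h[r,c,1]<40 else ' ' for c in range(x0,x1,2)))
E
python3 - <<'E'
from h import *
s=bot.sense();T=tool(s);im=snapshot('wrist');print(s['t'],s['eef_pos'],s['orientation'],s['finger_gap'])
np.savez('w15.npz',im=im,T=T)
show(im,230,410,180,285)
E
```

```text
19.55 [ 0.58708448 -0.16052985  0.08391428] [3.13802185e+00 1.70982924e-03 1.65766850e+00] 0.04317606477256368
180 ......................................x........x.................x...x....................
182              ......         .. ............x....................x.........................
184 gggggggggggggggggggggggggggggggggggggggggggggggggggggggggggggggggggggggggggggggggggggggggg
186 gggggggggggggggggggggggggggggggggggggggggggggggggggggggggggggggggggggggggggggggggggggggggg
188 gggggggggggggggggggggggggggggggggggggggggggggggggggggggggggggggggggggggggggggggggggggggggg
190 # ggggggggggggggggggggggggggggggggggggggggggggggggggggggggggggggggggggggggggggggggggg####g
192 ##gggggggggggggggggggggggggggggggggggggggggggggggggggggggggggggggggggggggggggggggggg##### 
194 ##gggggggggggggggggggggggggggggggggggggggggggggggggggggggggggggggggggggggggggggggggg ####g
196 ##gggggggggggggggggg gg g   g  ggggggggggggggggggggggggggggggggggggggggggggggggggggg ####g
198 ggggggggggggggggggg################################################ gggggggggggggggggg  gg
200 ggggggggggggggggggg##gggggggggggggg
[... 3345 characters left out ...]
########################.....ggggx.
272 gg ......######.xx#######################################################x######..... gg..
274  g......x######...#####################################################...######......gg..
276 g ......######x..######################################################...######x......g..
278 g.......######...######################################################x..#######...... ..
280 g......x######...#######################################################..x######x.....x..
282 .......######x..########################################################...######x........
284 ......x######...########################################################...#######........
```

```bash
python3 - <<'E'
from h import *
d=np.load('w15.npz');im=d['im']
b=bright_on_dark(im,272,364,218,236,95,25,400);print(b)
p=[(280.3,229),(353,229)]
for z in(.050,.0517,.053):print((p2w('wrist',p,z,np.eye(4))*1e3).round(1).tolist(), (p2w('wrist',[(318,220)],z,np.eye(4))*1e3).round(1).tolist())
# top front edge of relay: brightness profile
g=im[200:238,300:340].mean((1,2)).round(1);print(g.tolist())
E
```

```text
[(32, [362.6, 227.2]), (150, [280.2, 229.9]), (154, [351.3, 229.9])]
[[10.4, -19.2, 50.0], [10.4, 19.4, 50.0]] [[15.5, 0.8, 50.0]]
[[9.7, -19.4, 51.7], [9.7, 19.6, 51.7]] [[14.9, 0.8, 51.7]]
[[9.1, -19.6, 53.0], [9.2, 19.7, 53.0]] [[14.4, 0.8, 53.0]]
[110.4, 134.4, 49.2, 30.3, 33.6, 36.5, 35.3, 35.4, 36.0, 36.1, 35.9, 36.0, 35.5, 35.1, 35.6, 33.0, 39.6, 49.2, 49.5, 51.1, 50.8, 50.4, 51.2, 50.8, 50.3, 49.0, 42.8, 38.1, 32.4, 33.4, 33.4, 31.6, 33.8, 30.1, 25.1, 55.3, 186.5, 167.0]
```

Emit:
move_arm(series=[[[0.0014, -0.0016, 0], [0, 0, 0], 0.7], [[0.0014, -0.0016, 0.01], [0, 0, 0], 0.7], [[0.0014, -0.0016, 0.018], [0, 0, 0], 0.7], [[0.0014, -0.0016, 0.021], [0, 0, 0], 0.7], [[0.0014, -0.0016, 0.021], [0, 0, 0], 0.7], [[0.0014, -0.0016, 0.021], [0, 0, 0], 0.7]])

```text
t: 20.2
eef_pos: [0.5841, -0.159, 0.0603]
orientation: [-3.141, -0.0, 1.657]
wrist_force: [-0.1, 0.3, -0.9]
finger_gap: 0.0435
grasp_force: 41.3
```

```bash
python3 - <<'E'
from h import *
s=bot.sense();T=tool(s);im=snapshot('wrist');print(s['t'],s['eef_pos'],s['orientation'],s['wrist_force'])
np.savez('w16.npz',im=im,T=T)
show(im,230,410,198,262)
print(im[200:245,300:340].mean((1,2)).round(0).astype(int).tolist())
E
```

```text
20.2 [ 0.58413232 -0.15903033  0.06029976] [-3.14114795e+00 -3.27914985e-04  1.65727428e+00] [-0.0554687   0.33700239 -0.92282027]
198 ggggggggggggggggggggggggggggggggggggggggggggggggggggggggggggggggggggggggg ggggg ggg gggggg
200 gggggggggggggggggggggggggggggggggggggggggggggggggggggggggggggggggggggggggggggggggggggggggg
202 gggggggggggggggggggggggggggggggggggggggggggggggggggggggggggggggggggggggggggggggggggggggggg
204 gggggggggggggggggggggggggggggggggggggggggggggggggggggggggggggggggggggggggggggggggggggggggg
206 gggggggggggggggggggggggggggggggggggggggggggggggggggggggggggggggggggggggggggggggggggggggggg
208 gggggggggggggggggggggggggggggggggggggggggggggggggggggggggggggggggggggggggggggggggggggggggg
210 gggggggggggggggggggggggggggggggggggggggggggggggggggggggggggggggggggggggggggggggggggggggggg
212 gggggggggggggggggggggggggggggggggggggggggggggggggggggggggggggggggggggggggggggggggggggggggg
214 ggggggggggggggggggg ####################################################gggggggggggggggggg
216 ggggggggggggggggggg##     #                    #     ####################ggggggggggggggggg
218 ggggggggggggggg
[... 1579 characters left out ...]
gggggggggggggg##
252 ggg g gg  gggggg g#####################################################. ggggggggggggggg##
254 gg   ggg   gggggg #####################################################. ggggggggggggggggg
256 g gggg gggggxxxxx######################################################x ### ggggggggggggg
258 gggg g g  g##################################################################ggggggggggggg
260 g g g  gggg################################################################## gggggggggggg
[128, 126, 126, 126, 126, 126, 125, 126, 126, 126, 126, 123, 114, 179, 255, 255, 162, 114, 132, 81, 25, 33, 35, 36, 35, 36, 34, 35, 35, 36, 36, 34, 34, 31, 24, 52, 187, 171, 168, 161, 165, 163, 159, 167, 166]
```

```bash
python3 - <<'E'
from h import *
im=np.load('w16.npz')['im'].max(2)
for r in (222,231,234,236,238): print(r,'L',im[r,262:284].tolist(),'R',im[r,358:380].tolist())
print('col rows 226-260'); 
for c in (368,370,372): print(c,im[222:256,c].tolist())
E
```

```text
222 L [151, 154, 155, 158, 51, 143, 255, 255, 255, 148, 162, 171, 179, 25, 34, 38, 41, 38, 40, 35, 39, 41] R [40, 40, 46, 43, 31, 37, 33, 38, 42, 32, 28, 184, 171, 159, 255, 255, 255, 146, 156, 157, 162, 164]
231 L [81, 82, 82, 83, 82, 74, 114, 168, 168, 118, 35, 34, 38, 39, 36, 40, 41, 44, 33, 42, 39, 33] R [40, 45, 38, 29, 39, 33, 33, 29, 29, 33, 43, 37, 31, 29, 186, 255, 229, 144, 161, 159, 159, 162]
234 L [82, 82, 83, 82, 77, 74, 94, 170, 172, 41, 20, 20, 23, 26, 24, 23, 25, 25, 28, 27, 18, 24] R [35, 21, 37, 30, 29, 27, 39, 35, 35, 37, 31, 32, 39, 27, 34, 192, 205, 158, 161, 159, 159, 162]
236 L [80, 81, 85, 80, 75, 80, 88, 168, 175, 184, 186, 190, 190, 189, 192, 187, 188, 187, 188, 185, 186, 185] R [192, 194, 194, 194, 196, 196, 199, 117, 23, 25, 36, 35, 33, 32, 30, 40, 223, 167, 160, 155, 164, 161]
238 L [82, 80, 83, 84, 82, 82, 65, 173, 175, 171, 169, 169, 169, 167, 173, 173, 167, 169, 169, 168, 166, 170] R [176, 174, 172, 173, 174, 173, 177, 183, 112, 35, 45, 48, 51, 42, 47, 39, 38, 178, 164, 159, 160, 159]
col rows 226-260
368 [28, 32, 31, 27, 35, 34, 39, 40, 37, 43, 39, 46, 31, 41, 36, 41, 45, 50, 48, 39, 41, 33, 74, 108, 193, 188, 179, 180, 176, 174, 168, 164, 167, 169]
370 [171, 170, 180, 180, 95, 51, 34, 24, 20, 31, 35, 37, 39, 38, 33, 42, 51, 51, 58, 55, 53, 51, 56, 52, 51, 51, 38, 32, 72, 105, 171, 179, 180, 176]
372 [255, 255, 255, 255, 255, 255, 255, 255, 255, 186, 194, 66, 34, 31, 30, 41, 47, 54, 53, 48, 54, 52, 50, 54, 55, 51, 51, 54, 49, 27, 25, 23, 16, 21]
```

Emit:
move_arm(series=[[[-0.0013, 0.0017, 0], [0, 0, 0], 0.7], [[-0.0013, 0.0017, 0], [0, 0, 0], 0.7], [[-0.0013, 0.0017, 0], [0, 0, 0], 0.7], [[-0.0013, 0.0017, 0], [0, 0, 0], 0.7]])

```text
t: 20.65
eef_pos: [0.586, -0.1602, 0.0608]
orientation: [3.142, -0.0, 1.657]
wrist_force: [0.1, 0.0, -0.5]
finger_gap: 0.0432
grasp_force: 41.3
```

```bash
cat > chk.py <<'E'
from h import *
s=bot.sense();im=snapshot('wrist');print(s['t'],s['eef_pos'],s['wrist_force']);np.savez('w17.npz',im=im,T=tool(s))
im=im.max(2)
for r in (228,232,234,236,238,240): print(r,'L',im[r,262:284].tolist(),'R',im[r,358:380].tolist())
for c in (276,300,340,360,369,370,371): print(c,im[228:246,c].tolist())
E
python3 chk.py
```

```text
20.65 [ 0.58604073 -0.16020383  0.06079133] [ 0.12985163  0.04923676 -0.54426369]
228 L [83, 81, 76, 139, 166, 173, 64, 34, 41, 40, 41, 38, 39, 36, 38, 42, 36, 39, 31, 39, 40, 38] R [39, 47, 38, 38, 36, 43, 39, 35, 32, 40, 191, 255, 255, 190, 155, 156, 156, 159, 162, 159, 161, 157]
232 L [80, 79, 75, 121, 182, 54, 30, 29, 40, 40, 34, 37, 35, 35, 34, 31, 39, 34, 33, 35, 31, 36] R [42, 44, 44, 33, 31, 39, 35, 44, 38, 34, 25, 62, 255, 151, 161, 157, 157, 158, 160, 158, 164, 160]
234 L [87, 80, 76, 132, 59, 23, 36, 38, 37, 32, 32, 33, 38, 36, 27, 43, 35, 36, 40, 26, 24, 27] R [31, 34, 35, 37, 32, 38, 36, 39, 37, 42, 37, 37, 143, 171, 164, 159, 164, 162, 161, 160, 161, 158]
236 L [81, 81, 86, 89, 39, 55, 33, 21, 158, 197, 193, 188, 187, 187, 187, 189, 186, 188, 189, 187, 190, 187] R [196, 198, 195, 197, 194, 197, 200, 123, 43, 49, 48, 54, 42, 94, 168, 163, 159, 159, 161, 158, 161, 158]
238 L [80, 82, 88, 73, 46, 51, 31, 55, 150, 137, 136, 135, 137, 130, 131, 130, 128, 127, 126, 174, 174, 176] R [175, 171, 170, 176, 171, 174, 180, 184, 116, 46, 51, 53, 47, 96, 174, 157, 162, 161, 162, 159, 162, 161]
240 L [82, 83, 91, 76, 29, 26, 4, 197, 140, 131, 176, 181, 134, 132, 177, 178, 179, 129, 179, 176, 179, 125] R [170, 175, 173, 174, 175, 173, 174, 181, 191, 35, 50, 42, 45, 141, 171, 157, 161, 163, 160, 161, 162, 160]
276 [38, 35, 36, 46, 34, 42, 27, 76, 187, 178, 131, 133, 177, 165, 160, 171, 172, 165]
300 [40, 36, 40, 37, 42, 39, 22, 65, 188, 172, 172, 171, 169, 164, 162, 169, 172, 168]
340 [33, 37, 40, 46, 31, 35, 25, 28, 195, 176, 173, 175, 176, 164, 163, 171, 170, 170]
360 [38, 38, 35, 41, 44, 40, 35, 26, 195, 180, 170, 172, 173, 168, 161, 169, 170, 168]
369 [255, 255, 190, 200, 62, 32, 37, 39, 54, 49, 53, 51, 42, 50, 49, 46, 44, 35]
370 [255, 255, 255, 255, 255, 134, 143, 42, 42, 49, 47, 50, 45, 44, 46, 44, 45, 48]
371 [190, 145, 148, 151, 151, 161, 171, 180, 94, 100, 96, 97, 141, 135, 138, 137, 135, 181]
```

Emit:
move_arm(series=[[[-0.0003, 0.0005, 0], [0, 0, 0], 0.7], [[-0.0003, 0.0005, 0.0005], [0, 0, 0], 0.7], [[-0.0003, 0.0005, 0.001], [0, 0, 0], 0.7], [[-0.0003, 0.0005, 0.0013], [0, 0, 0], 0.7], [[-0.0003, 0.0005, 0.0013], [0, 0, 0], 0.7]])

```text
t: 21.2
eef_pos: [0.5866, -0.1604, 0.0598]
orientation: [3.141, 0.0, 1.657]
wrist_force: [-0.4, 0.3, 1.2]
finger_gap: 0.0433
grasp_force: 41.6
```

Emit:
move_arm(series=[[[0, 0, 0.0005], [0, 0, 0], 0.7], [[0, 0, 0.0008], [0, 0, 0], 0.7], [[0, 0, 0.0008], [0, 0, 0], 0.7]])

```text
t: 21.5
eef_pos: [0.5866, -0.1605, 0.0597]
orientation: [3.141, 0.0, 1.657]
wrist_force: [-1.7, 0.2, 6.8]
finger_gap: 0.0436
grasp_force: 42.4
```

```bash
python3 chk.py
```

```text
21.5 [ 0.58658841 -0.16045477  0.05972655] [-1.74874636  0.18755927  6.84006048]
228 L [77, 94, 170, 163, 141, 36, 27, 34, 31, 41, 42, 34, 38, 41, 40, 30, 39, 29, 41, 39, 44, 38] R [36, 39, 36, 41, 38, 40, 40, 36, 32, 142, 255, 255, 230, 146, 162, 160, 159, 157, 161, 162, 162, 156]
232 L [80, 75, 181, 137, 27, 26, 36, 38, 35, 39, 40, 37, 40, 42, 39, 45, 37, 41, 39, 38, 32, 28] R [37, 43, 38, 36, 34, 37, 37, 29, 34, 24, 60, 255, 200, 153, 159, 162, 162, 158, 159, 161, 160, 160]
234 L [84, 72, 163, 29, 27, 40, 39, 37, 44, 25, 29, 30, 31, 27, 34, 35, 31, 28, 30, 34, 27, 38] R [33, 38, 37, 33, 30, 39, 36, 28, 37, 36, 30, 111, 168, 162, 160, 159, 159, 161, 163, 162, 161, 159]
236 L [83, 87, 40, 43, 55, 34, 32, 16, 159, 198, 195, 189, 188, 189, 191, 185, 186, 187, 189, 188, 187, 188] R [192, 194, 192, 196, 191, 194, 199, 122, 39, 48, 54, 48, 97, 173, 163, 161, 161, 163, 164, 160, 158, 158]
238 L [84, 90, 45, 44, 54, 37, 20, 50, 145, 138, 136, 132, 131, 131, 130, 130, 128, 126, 174, 176, 175, 174] R [172, 175, 172, 170, 172, 175, 175, 187, 73, 46, 53, 49, 68, 176, 164, 163, 163, 160, 160, 1
[... 151 characters left out ...]
 173, 171, 176, 194, 34, 45, 42, 101, 173, 162, 162, 162, 161, 160, 159, 161, 159]
276 [40, 43, 40, 36, 39, 40, 34, 73, 191, 180, 130, 132, 175, 167, 161, 172, 171, 165]
300 [44, 38, 39, 36, 36, 38, 29, 73, 186, 173, 170, 172, 169, 168, 164, 175, 169, 170]
340 [40, 36, 35, 37, 42, 34, 21, 40, 193, 179, 174, 175, 129, 174, 162, 170, 169, 171]
360 [36, 40, 42, 36, 38, 40, 37, 36, 192, 174, 172, 170, 173, 170, 162, 169, 168, 170]
369 [255, 255, 255, 255, 255, 198, 111, 32, 48, 44, 49, 39, 42, 47, 36, 38, 34, 33]
370 [230, 188, 189, 195, 200, 210, 168, 179, 97, 67, 68, 68, 101, 102, 101, 103, 138, 132]
371 [146, 151, 151, 152, 153, 160, 162, 166, 173, 173, 176, 177, 173, 171, 171, 172, 171, 169]
```

Emit:
move_arm(series=[[[0, 0, 0], [0, 0, 0], 0.45], [[0, 0, 0], [0, 0, 0], 0.35], [[0, 0, 0], [0, 0, 0], 0], [[0, 0, 0], [0, 0, 0], 0], [[0, 0, -0.02], [0, 0, 0], 0], [[0, 0, -0.06], [0, 0, 0], 0], [[0, 0, -0.1], [0, 0, 0], 0], [[0, 0, -0.14], [0, 0, 0], 0], [[0, 0, -0.145], [0, 0, 0], 0]])

```text
t: 22.45
eef_pos: [0.5895, -0.1616, 0.2095]
orientation: [3.132, 0.005, 1.657]
wrist_force: [0.4, -0.1, 0.1]
finger_gap: 0.0854
grasp_force: 0.0
```

```bash
python3 - <<'E'
from h import *
s=bot.sense();T=tool(s);im=snapshot('wrist');print(s['t'],s['eef_pos'],s['orientation'],s['finger_gap'])
np.savez('w18.npz',im=im,T=T)
print(w2p('wrist',[(.5863,-.1604,.062)],T))
show(im,266,368,130,240)
T4=np.load('w4.npz')['T'];print('cap',p2w('wrist',[(138.5,219.5)],.045,T4))
print(go(T,(.427,-.317,.2),-.036))
E
```

```text
22.45 [ 0.58946322 -0.16157279  0.20946281] [3.13172631 0.00487191 1.65736237] 0.08536892554317863
[[311.37946058 191.50310477]]
130                                                    
132                                                    
134                                                    
136                                                    
138                                                    
140                                                    
142 ........................................x..........
144 ...................................................
146 ggggggggggggggggggggggggggggggggggggggggggggggggggg
148 ggggggggggggggggggggggggggggggggggggggggggggggggggg
150 gggggggggggggggggggggggggggggggggggggggggggggggggg#
152 ggggggggggggggggggggggggggggggggggggggggggggggggg #
154 gggggggg                              gggggggggggg#
156 gggggggg#          ##### ###########  #gggggggggggg
158 gggggggg#gg.........................gg#gggggggggggg
160 gggggggg#g...........................g#gggggggggggg
162 gggggggg#g...........................g#gggggggggggg
164 gggggg g#..####
[... 1510 characters left out ...]
gg   g  gg g   ggggggggggggggggggggggg
220  gggg gggg  g g g gggggg gg ggggggggggggggggggggggg
222  gggg ggggggg gggg gggggggggggggggggggggggggggggggg
224 g g g ggg gg g   gg ggg  gggggggggggggggggggggg   g
226 gggggggg g gggggg gggg gggggggggggggggggggggggg###g
228  ggggg  gg gggggggggggggggg ggggggggggggggggggggggg
230 ggggg ggggggggggggggggggggggggggggggggggggggggggggg
232 g  gg  ggggg.......................gggggggggggggggg
234 ggggg g g gg.     ...........     .gggggggggggggggg
236   ggg gggggg.     ...........     .ggggggggggg ###g
238 g ggggggg gg.     ...........     .ggggggggggg ###g
cap [[ 0.43099253 -0.2345877   0.045     ]]
(array([-140.8, -175.4,    8.4]), array([0.6, 0.2, 7. ]))
```

The heat sink is squarely on the relay, inside the outline. On to the capacitor.

Emit:
move_arm(series=[[[-0.025, -0.03, 0], [0, 0, 1], 0], [[-0.055, -0.068, 0.002], [0, 0, 2], 0], [[-0.085, -0.105, 0.004], [0, 0, 4], 0], [[-0.115, -0.143, 0.006], [0, 0, 6], 0], [[-0.135, -0.168, 0.008], [0, 0, 7], 0], [[-0.141, -0.173, 0.008], [0, 0, 7], 0], [[-0.141, -0.173, 0.008], [0, 0, 7], 0], [[-0.141, -0.173, 0.008], [0, 0, 7], 0], [[-0.141, -0.173, 0.008], [0, 0, 7], 0]])

```text
t: 23.4
eef_pos: [0.4273, -0.3148, 0.1953]
orientation: [3.141, -0.001, 1.537]
wrist_force: [0.5, 0.6, -0.1]
finger_gap: 0.0858
grasp_force: 0.0
```

```bash
python3 - <<'E'
from h import *
s=bot.sense();T=tool(s);im=snapshot('wrist');print(s['t'],s['eef_pos'],s['orientation'])
np.savez('w19.npz',im=im,T=T)
u=w2p('wrist',[(.430,-.2345,.045)],T)[0];print(u);x,y=u.astype(int)
show(im,x-40,x+40,y-36,y+36)
E
```

```text
23.4 [ 0.42734988 -0.31484639  0.19534299] [ 3.14145220e+00 -9.19531512e-04  1.53677404e+00]
[317.03046875  89.63174592]
 53                                         
 55                                         
 57                                         
 59                                         
 61                                         
 63                                         
 65                                         
 67                                         
 69                                         
 71                                         
 73                 x ..  x                 
 75                ..#####x                 
 77              x.#########x.              
 79             ..############              
 81             .##############             
 83            .x#####x########..           
 85           x.######x#########.           
 87           ..################            
 89           .########x#####x##.#          
 91           .########x##x#####..          
 93         x .#################.x          
 95           .####xx###########.           
 97           x.########x#######.           
 99            .########x#######            
101            .#########x#####..           
103            x.########x#####.            
105             x.############.             
107              ..#########x.x             
109       xx      ..x#####xx.               
111          x      .......                 
113             x                           
115                                         
117                                         
119                                         
121            x                            
123
```

```bash
python3 - <<'E'
from h import *
T=np.load('w19.npz')['T']
c=p2w('wrist',[(317.3,92)],.045,T)[0];print(c, p2w('wrist',[(299,92),(335.6,92)],.045,T))
print(go(T,(c[0]-.001,c[1],.034),-.036))
E
```

```text
[ 0.43014351 -0.23618867  0.045     ] [[ 0.41652783 -0.23572889  0.045     ]
 [ 0.44375771 -0.23664061  0.045     ]]
(array([ 78.5,  -0.9, 161.4]), array([ 0. , -0.1,  0.1]))
```

Emit:
move_arm(series=[[[0.03, 0, 0.005], [0, 0, 0], 0], [[0.06, -0.0005, 0.02], [0, 0, 0], 0], [[0.0785, -0.0009, 0.055], [0, 0, 0], 0], [[0.0785, -0.0009, 0.095], [0, 0, 0], 0], [[0.0785, -0.0009, 0.13], [0, 0, 0], 0], [[0.0785, -0.0009, 0.152], [0, 0, 0], 0], [[0.0785, -0.0009, 0.161], [0, 0, 0], 0], [[0.0785, -0.0009, 0.161], [0, 0, 0], 0], [[0.0785, -0.0009, 0.161], [0, 0, 0], 0.4], [[0.0785, -0.0009, 0.161], [0, 0, 0], 0.7], [[0.0785, -0.0009, 0.161], [0, 0, 0], 0.8], [[0.0785, -0.0009, 0.161], [0, 0, 0], 0.8]], grip_force=30)

```text
t: 24.65
eef_pos: [0.4287, -0.2378, 0.0356]
orientation: [3.14, 0.001, 1.535]
wrist_force: [-0.4, 1.4, 11.3]
finger_gap: 0.0291
grasp_force: 28.8
```

Emit:
move_arm(series=[[[0, 0, 0], [0, 0, 0], 0.8], [[0, 0, 0], [0, 0, 0], 0.8]])

```text
t: 24.85
eef_pos: [0.4287, -0.2378, 0.0357]
orientation: [3.14, 0.001, 1.535]
wrist_force: [-0.4, 1.0, 6.0]
finger_gap: 0.0289
grasp_force: 29.4
```

```bash
python3 - <<'E'
from h import *
s=bot.sense();T=tool(s);im=snapshot('wrist');print(s['t'],s['eef_pos'],s['orientation'],s['finger_gap'],s['grasp_force'],s['wrist_force'])
np.savez('w20.npz',im=im,T=T)
show(im,230,406,215,350,3)
print(go(T,(.582,-.003,.15),-.036))
E
```

```text
24.85 [ 0.42873721 -0.23780309  0.0356562 ] [3.14009668e+00 8.74677346e-04 1.53490469e+00] 0.02890987890087612 29.40504401922226 [-0.44059921  1.04801518  6.02674402]
215                                                                                         
218                                                                                         
221                                                                                         
224                                                                                         
227                                                                                         
230                                                                                         
233                                       ............                                      
236                                     .................                                   
239                                  ......................                                 
242                                 ........................                                
245
[... 2609 characters left out ...]
......................    .###############xx#########      .........................
332 ..........................      x##############x########.      .........................
335 ..........................        x###################         .........................
338 .........................   x         ############x            .........................
341 .........................    x        x                        x..x.....................
344 .........................                                       ..#.....................
347 .....................x...                                       ..#.....................
(array([ 240.1,  144.9, -114.3]), array([0.1, 0.1, 0. ]))
```

Emit:
move_arm(series=[[[0, 0, -0.03], [0, 0, 0], 0.8], [[0, 0, -0.07], [0, 0, 0], 0.8], [[0.01, 0.006, -0.11], [0, 0, 0], 0.8], [[0.045, 0.027, -0.115], [0, 0, 0], 0.8], [[0.085, 0.051, -0.115], [0, 0, 0], 0.8], [[0.125, 0.075, -0.115], [0, 0, 0], 0.8], [[0.165, 0.1, -0.115], [0, 0, 0], 0.8], [[0.2, 0.121, -0.11], [0, 0, 0], 0.8], [[0.228, 0.138, -0.1], [0, 0, 0], 0.8], [[0.24, 0.145, -0.095], [0, 0, 0], 0.8], [[0.24, 0.145, -0.095], [0, 0, 0], 0.8], [[0.24, 0.145, -0.095], [0, 0, 0], 0.8]])

```text
t: 26.1
eef_pos: [0.5809, -0.0035, 0.1295]
orientation: [-3.14, 0.001, 1.535]
wrist_force: [-0.3, -0.7, -0.2]
finger_gap: 0.0292
grasp_force: 29.8
```

Emit:
move_arm(series=[[[0, 0, 0], [0, 0, 0], 0.8], [[0, 0, 0], [0, 0, 0], 0.8], [[0, 0, 0], [0, 0, 0], 0.8]])

```text
t: 26.4
eef_pos: [0.5815, -0.0038, 0.1302]
orientation: [3.141, 0.0, 1.534]
wrist_force: [-0.5, -0.1, -0.9]
finger_gap: 0.0291
grasp_force: 29.8
```

```bash
python3 - <<'E'
from h import *
s=bot.sense();T=tool(s);im=snapshot('wrist');print(s['t'],s['eef_pos'],s['orientation'],s['finger_gap'])
np.savez('w21.npz',im=im,T=T)
print(w2p('wrist',[(.582,-.003,.006)],T))
show(im,262,374,150,250)
E
```

```text
26.4 [ 0.58148685 -0.00378038  0.1301646 ] [3.14101852e+00 1.51304866e-04 1.53363863e+00] 0.02914473141075035
[[317.62524129 202.24428487]]
150 gggggggggx##                                  ## ggggggg
152 gggggggggx##                                  ##gggggggg
154 ggggggggg ##                                  ##gggggggg
156 gggggggg  ##.....          .                  ##gggggggg
158 gggggggggggggggggggggggggggggggggggggggggggggggggggggggg
160 gggggggggggggggggg g  gg gg gggggggggggggggggggggggggggg
162 gggggggggggggggggggggggggggggggggggggggggggggggggggggggg
164 gggggggggggggggggggggggggggggggggggggggggggggggggggggggg
166 gggggggggggggggggggggggggggggggggggggggggggggggggggggggg
168 gggggggggggggggggggggggggggggggggggggggggggggggggggggggg
170 gggggggggggggggggggggggggggggggggggggggggggggggggggggggg
172 gggggggggggggggggggggggggggggggggggggggggggggggggggggggg
174 gggggggggggggggggggggggggggggggggggggggggggggggggggggggg
176 gggggggggggggggggggggggggggggggggggggggggggggggggggggggg
178 ggggggggggggggggggggggg########## gggggggggggggggggggggg
180 ggggggggggggggggggggg ###ggggggg ## ggggg
[... 1389 characters left out ...]
######ggggggggggggggggggggggg
228   gggg gggg gggggggg   ggggggggggggggggggggggggggggggggg
230  ggggggg ggg gg  g gg gggggggggggggggggggggggggggggggggg
232  gggg   g ggggg   ggg g..........ggggggggggggggggggggggg
234 g gggggggggggggg gggg...............gggggggggggggggggggg
236  gg gggg ggggg gggg..................ggggggggggggggggggg
238  gggggg ggggggggg ....................gggggggggggggggggg
240 g  ggggggggg  g g......................ggggggggggggggggg
242 g gg gggggg g   ........................gggggggggggggggg
244   gg  gg gggggg .........................ggggggggggggggg
246 g ggg   gg  ggg...........................gggggggggggggg
248 g gggggggggggg............................gggggggggggggg
```

```bash
python3 - <<'E'
from h import *
f=lambda p,z:(p2w('wrist',p,z,np.eye(4))*1e3).round(1).tolist()
print('circle',f([(292,203),(345,203),(318,178),(318,227)],.1242))
print('cap top',f([(282,310),(351.5,310),(317,278.5),(317,341.5)],-.0094),'bottom front',f([(319,231.5)],.0356))
E
```

```text
circle [[0.2, -18.6, 124.2], [0.2, 20.7, 124.2], [19.3, 0.7, 124.2], [-19.0, 0.7, 124.2]]
cap top [[2.3, -12.9, -9.4], [2.4, 13.3, -9.4], [15.9, 0.3, -9.4], [-12.2, 0.3, -9.4]] bottom front [[15.2, 1.2, 35.6]]
```

Emit:
move_arm(series=[[[0, 0, 0.02], [0, 0, 0], 0.8], [[0, 0, 0.05], [0, 0, 0], 0.8], [[0, 0, 0.07], [0, 0, 0], 0.8], [[0, 0, 0.08], [0, 0, 0], 0.8], [[0, 0, 0.084], [0, 0, 0], 0.8], [[0, 0, 0.084], [0, 0, 0], 0.8], [[0, 0, 0.084], [0, 0, 0], 0.8]])

```text
t: 27.15
eef_pos: [0.5826, -0.0029, 0.0467]
orientation: [3.14, 0.0, 1.535]
wrist_force: [-0.5, 0.0, -0.0]
finger_gap: 0.0291
grasp_force: 29.8
```

```bash
python3 - <<'E'
from h import *
s=bot.sense();T=tool(s);im=snapshot('wrist');print(s['t'],s['eef_pos'],s['orientation'],s['wrist_force'])
np.savez('w22.npz',im=im,T=T)
show(im,262,374,205,270)
E
```

```text
27.15 [ 0.58262688 -0.00285785  0.04668354] [3.13953086e+00 1.02314502e-04 1.53508867e+00] [-0.51390603  0.04887911 -0.04231618]
205 gggggggggggggggggggggggggggggggggggggggggggggggggggggggg
207 gggggggggggggggggggggggggggggggggggggggggggggggggggggggg
209 gggggggggggggggggggggggggggggggggggggggggggggggggggggggg
211 gggggggggggggggggggggggggggggggggggggggggggggggggggggggg
213 gggggggggggggggggggggggggggggggggggggggggggggggggggggggg
215 gggggggggggggggggggggggggggggggggggggggggggggggggggggggg
217 gggggggggggggggggggggggggggggggggggggggggggggggggggggggg
219 gggggggggggggggggggggggggggggggggggggggggggggggggggggggg
221 ggggggggggggggggggggg ########### gggggggggggggggggggggg
223 ggggggggggggggggggg######gggggx##### ggggggggggggggggggg
225 ggggggggggggggggg####ggggggggggggg ###gggggggggggggggggg
227 ggggggggggggggg####ggggggggggggggggg####gggggggggggggggg
229 gggggggggggggg###ggggggggggggggggggggg###ggggggggggggggg
231 ggggggggggggg###ggggggggg...... ggggggg ##gggggggggggggg
233 gggggggggggg## ggg ggg............gggggg ##ggggggggggggg
235 ggggggggggg## gggggg.................gggg ##gggggggg
[... 341 characters left out ...]
...............ggg# ggggggggg
249  ggg ggg##gggg............................g g##ggggggggg
251 gggg  gg##g g ............................ggg##ggggggggg
253 g  ggggg##ggg .............................gg##ggggggggg
255 gggg######..g..............................g...##### ggg
257 gggg######..g..............................g...######ggg
259 ggg #####x..g.............................. ...######ggg
261 ggg######...g..................................######ggg
263 ggg######...g..................................x######gg
265  g ######.......................................######g 
267 ..######x.......................................######..
269 ..######........................................######x.
```

Emit:
move_arm(series=[[[0, 0, 0.002], [0, 0, 0], 0.8], [[0, 0, 0.004], [0, 0, 0], 0.8], [[0, 0, 0.004], [0, 0, 0], 0.8]])

```text
t: 27.5
eef_pos: [0.5817, -0.0027, 0.0417]
orientation: [3.141, -0.0, 1.535]
wrist_force: [0.2, 0.4, -0.2]
finger_gap: 0.0293
grasp_force: 29.8
```

```bash
python3 - <<'E'
from h import *
s=bot.sense();T=tool(s);im=snapshot('wrist');print(s['t'],s['eef_pos'],s['wrist_force'])
g=im.max(2)
print(g[210:245,318].tolist())
for r in(247,252): print(r,g[r,264:300].tolist(),g[r,336:368].tolist())
f=lambda p,z:(p2w('wrist',p,z,np.eye(4))*1e3).round(1).tolist()
for r in range(218,232,2): print(r,f([(318,r)],T[2,3]-.006),f([(318,r)],.0356))
E
```

```text
27.5 [ 0.5817313  -0.00270619  0.04173499] [ 0.18922452  0.4449978  -0.20004767]
[157, 154, 156, 156, 155, 154, 156, 155, 153, 155, 154, 152, 150, 146, 255, 255, 255, 185, 150, 157, 172, 29, 39, 44, 39, 45, 50, 40, 44, 48, 41, 46, 36, 44, 43]
247 [154, 158, 157, 158, 160, 161, 162, 164, 161, 164, 163, 165, 162, 164, 161, 162, 152, 255, 255, 255, 194, 157, 165, 172, 171, 180, 49, 30, 33, 36, 32, 35, 38, 33, 38, 32] [46, 42, 41, 43, 39, 51, 44, 39, 37, 91, 83, 83, 82, 80, 77, 70, 239, 255, 255, 255, 146, 157, 158, 160, 161, 157, 161, 161, 162, 160, 158, 162]
252 [85, 76, 81, 86, 83, 79, 85, 82, 81, 85, 80, 79, 82, 77, 78, 92, 163, 160, 134, 75, 81, 82, 82, 86, 70, 30, 36, 38, 37, 37, 35, 34, 31, 34, 37, 33] [40, 46, 44, 38, 45, 43, 46, 41, 44, 44, 39, 89, 85, 88, 79, 76, 166, 155, 255, 255, 255, 189, 151, 159, 157, 157, 157, 156, 158, 162, 156, 162]
218 [[22.2, 0.7, 35.7]] [[22.2, 0.7, 35.6]]
220 [[21.2, 0.7, 35.7]] [[21.2, 0.7, 35.6]]
222 [[20.1, 0.7, 35.7]] [[20.2, 0.7, 35.6]]
224 [[19.1, 0.7, 35.7]] [[19.1, 0.7, 35.6]]
226 [[18.0, 0.7, 35.7]] [[18.1, 0.7, 35.6]]
228 [[17.0, 0.7, 35.7]] [[17.0, 0.7, 35.6]]
230 [[15.9, 0.7, 35.7]] [[16.0, 0.7, 35.6]]
```

Emit:
move_arm(series=[[[-0.0003, 0.0002, 0.0005], [0, 0, 0], 0.8], [[-0.0003, 0.0002, 0.001], [0, 0, 0], 0.8], [[-0.0003, 0.0002, 0.001], [0, 0, 0], 0.8]])

```text
t: 27.85
eef_pos: [0.5818, -0.0027, 0.0417]
orientation: [-3.142, -0.001, 1.535]
wrist_force: [-1.4, 1.5, 6.9]
finger_gap: 0.0288
grasp_force: 30.5
```

Emit:
move_arm(series=[[[0, 0, 0], [0, 0, 0], 0.65], [[0, 0, 0], [0, 0, 0], 0.5], [[0, 0, 0], [0, 0, 0], 0], [[0, 0, 0], [0, 0, 0], 0], [[0, 0, 0], [0, 0, 0], 0], [[0, 0, -0.02], [0, 0, 0], 0], [[0, 0, -0.05], [0, 0, 0], 0], [[0, 0, -0.09], [0, 0, 0], 0], [[0, 0, -0.13], [0, 0, 0], 0], [[0, 0, -0.17], [0, 0, 0], 0], [[0, 0, -0.2], [0, 0, 0], 0], [[0, 0, -0.2], [0, 0, 0], 0]])

```text
t: 29.05
eef_pos: [0.5846, -0.0034, 0.2459]
orientation: [3.131, 0.001, 1.535]
wrist_force: [-0.1, -0.4, -0.1]
finger_gap: 0.0854
grasp_force: 0.0
```

```bash
python3 - <<'E'
from h import *
s=bot.sense();T=tool(s);im=snapshot('wrist');print(s['t'],s['eef_pos'],s['finger_gap'])
u=w2p('wrist',[(.582,-.003,.006),(.582,-.003,.051),(.592,-.2303,.03),(.586,-.1605,.062),(.431,.108,.066)],T);print(u)
x,y=u[0].astype(int); show(im,x-44,x+44,y-36,y+50)
x,y=u[2].astype(int); y=min(y,330);show(im,x-60,x+60,y-20,y+24,3)
E
```

```text
29.05 [ 0.58460353 -0.00335916  0.24585927] 0.08539766387487642
[[312.52174153 168.09006702]
 [312.30167605 178.81349326]
 [328.23121593 357.32292794]
 [322.02776914 326.68457777]
 [118.4804536   56.33036096]]
132 gggggggg g#.                      ##gggggggg
134 gggggggg gx########## ... ......####gggggggg
136 gggggggg  ggg ggggggggggg gggggggggggggggggg
138 gggggggggggggggg  gggggggggggggggggggggggggg
140 gggggggggggggggggggggggggggggggggggggggggggg
142 gggggggggggggggggggggggggggggggggggggggggggg
144 gggggggggggggggggggggggggggggggggggggggggggg
146 gggggggggggggggggggggggggggggggggggggggggggg
148 gggggggggggggggggggggggggggggggggggggggggggg
150 gggggggggggggggggggg#####ggggggggggggggggggg
152 gggggggggggggggggg##ggggg # gggggggggggggggg
154 gggggggggggggggg##gg.....gg #ggggggggggggggg
156 ggggggggggggggg##g.........gg#gggggggggggggg
158 ggggggggggggggg#g...........gg#ggggggggggggg
160 gggggggggggggg#g.............g#ggggggggggggg
162 ggggggggggggggxg....     ....gg#gggggggggggg
164 gggggggggggggxgg.. .x### . ..gg#gggggggggggg
166 ggggggggggggg#g ..x#######x ..g#gggggggggggg
168 gggg
[... 1486 characters left out ...]
gggggggggggg#####################gggggggggggggg .      
325     .gggggggggggg##################### gggggggggggggg.      
328     ..ggggggggggg #####################ggggggggg###gg.      
331      .gggggggggggg#####################gggggggggggggg.      
334      .gggggggggggg#####################gggggggggggggg.      
337      . ggggggggggg#####################ggggggggg ##gg.      
340       .gggggggggggg####################gggggggggggggg.      
343       .gggggggggg  ######x....g...    . ggggggggg # g x     
346       .gggggggggggggg.    ........    xx xggggggg  gg .     
349        .gggggggg  ggg.    xx##############gggggggggggg.     
352        .gggggggg g######################## gggggg###gg.
```

```bash
python3 -c "
from station import hand_in; print(hand_in())"
```

```text
the job is handed in; nothing more can be done
None
```

The job is handed in at about 29 s, with all parts placed in the order asked and released: fuse seated in the clips with the other two rolled to the stop, relay on its outline with the heat sink squarely on top, and capacitor upright on its circle. The flux bottle was not approached; I ran out of picture views, so the heat-sink and capacitor placings were checked from camera pixel data.

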